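# Caliper check of a fired bottle

## Robot

A 6-joint arm with a two-finger parallel gripper is mounted at the origin on the work surface. World frame = base frame: x ahead of the robot, y to its left, z up, the work surface at z = 0. Lengths are in mm, angles in degrees, forces in N, time in s.
With the tool pointing down it reaches from about 350 to 850 mm from the base axis. Payload 8.1 kg.
Tool frame: the origin (TCP) lies on the mounting face of the last link; the fingertips stand 173 mm ahead of it and the grasp point (between the pads) lies 155 mm ahead of it; z points along the fingers, y is the direction in which the jaws open and shut (so a half turn about z gives the same grasp; the last joint's range is limited). The gripper opens to 85 mm and grips with 20 to 120 N. Pads are 22 mm wide; open, the fingers measure 114 mm over their backs; the gripper's body (76 mm by 85 mm) begins 54 mm behind the grasp point. The pads swing forward as they close: fully open they stand 13 mm farther back than shut.
Start: joints at [67.643, 7.471, 85.268, -0, 87.261, -4.893], TCP at [180.04, 572.357, 404.692] pointing down, gripper open.
Joint ranges: [-169.43, 169.43], [-51.17, 129.36], [1.28, 143.12], [-76.62, 256.62], [0, 156.53], [-152.29, 152.29]. Speed limits (degrees/s): [136.94, 136.94, 159.86, 180, 180, 180].

## Interface

Orientations are given as [roll, pitch, yaw] about the fixed x, y, z axes, in that order (R = Rz(yaw) Ry(pitch) Rx(roll)).
In Python, from bench import * gives the robot as it stands.
- The arm moves only by the tool arm_command, never from a script. Its argument "plan" is a list of rows, each an object of numbers: "jaw": the closure, from 0 (fully open) to 1 (shut); "dx", "dy", "dz": the shift along the tool's x, y, z in mm; "wx", "wy", "wz": the turn, a rotation vector about the tool's x, y, z in rad. A call has 1 to 12 rows; each row is the pose to reach, as a shift and turn from the pose commanded when the call began, along the tool's axes at that moment; what a row does not reach only later rows make up. A row lasts 1/10 s, in which the tool goes at most 50 mm and 8.59 degrees, less where a joint would pass 70% of its speed; a pose out of reach is approached as far as the arm can. A call with a gripper value outside its range is refused whole. The fingers move at their own pace and stop on an object; "squeeze" is the grip in N (left out, the last holds). Time passes only in rows, so rows that repeat a pose let the fingers close. It gives the time, the measured TCP pose, the force and the opening at its end, in the units of the state.
- sense(): the state, without advancing time (a new reading comes with each control period).
- snapshot(name): name is "scene" or "top"; returns a dict with "pixels" (384x512x3 uint8, red, green, blue), "fx", "fy", "cx", "cy" (pixels), "extrinsics" (4x4, takes a point from camera to world coordinates). Camera axes: x right, y up, looking along -z (the intrinsics and any distortion apply to the point x, -y, -z); pixel columns grow to the right and rows downward; lengths in mm; the calibration is good to about 2 mm. A picture is of the moment at which its call begins. There is no depth.
- hand_in(): hands the job in, once; it reports no verdict.
Trained networks look in the newest picture that a camera, given by its name, has taken for a name from the list of things; names that differ only in an ending like _2 or _b are one class to them, and where a whole thing is asked for, a point or a joint stands for the part that bears it (a point fixed in the world has none). Each returns a list of dicts, best first, with "score" (0 to 1); they miss things now and then, are a little off and sometimes report something else, mostly with a low value. They report only what shows in the picture. A call takes as long as a camera call. They do not tell look-alikes from the thing itself.
- recognise(camera, target): "box" ([left, top, width, height] in pixels, round what is visible of it).
- pinpoint(camera, target): "pixel" ([column, row] in pixels: a listed point, or the origin of a listed thing).
The state is a dict: "time": time; "joint_pos": joint angles; "qd": joint speeds; "joint_efforts": joint torques, N m; "tool_pos": TCP position; "tcp_rot": TCP orientation; "ft_force": force on the tool from outside, world axes, zero at the start; "wrist_torque": the same for the moment, N m; "finger_gap": finger opening in mm.
Only numpy, scipy, OpenCV 4.12 (cv2) and the standard library are available. Lean on these libraries where they do the work, as an engineer would, in place of code of your own. Each camera call takes 0.05 s, during which the arm holds its last target.

## Task

Check the width of the small narrow-necked bottle with the bench caliper: stand it upright on the caliper's wooden board between the two jaws without dropping it, and let go. Then slide the moving jaw in by the fin on its carriage until the bottle is lightly held, touching both jaws, without forcing it so that the moving jaw tilts, and let go. Leave the other things on the bench where they are.

Things in the scene. Friction and masses are not known exactly. Their poses are not given: they have to be found in the camera images.
- caliper: Bench caliper, fixed to the table. Origin: centre of the underside of its wooden board, 150 (x) x 300 (y) x 12 mm thick. An aluminium beam (24 wide, top 28 mm above the table) runs along its y axis at x = -50 mm. Both jaws stick out from the beam to +x, over the board. The moving jaw's carriage slides along the beam; it closes towards +y of this frame.
- fixed_jaw: Fixed jaw at the beam's +y end: an upright plate 14 mm thick, rising from 12 to 52 mm above the table. Origin: on its flat contact face (which looks to -y), 32 mm above the table, at x = +15 mm, y = +110 mm of the caliper's frame; same axes as the caliper. The bottle should stand about level with this origin in x (anywhere from -28 to +34 mm of it will do); the face reaches from -77 to +40 mm in x.
- carriage (a joint): Position of the moving jaw's carriage along the beam: the gap between the faces of the two jaws in m, 0 closed, up to 0.14; it starts between 0.105 and 0.135. With the bottle held it reads about 0.052 or up to 2 mm less. Moves stiffly: about 2 N to slide, and stays where it is left.
- fin (a point): Centre of the upright fin on top of the carriage, for gripping from above: a plate 10 mm thick along the caliper's x (so it is pinched across the sliding direction), 36 mm long along its y, 46 mm high; this point is 64 mm above the table, the fin's top is 87 mm, and the carriage body (40 x 44 mm) under it has its top 42.5 mm above the table. It lies 34 mm behind (-y) the moving jaw's face and 65 mm to -x of the jaws' contact area.
- jaw (a joint): Tilt of the moving jaw in its loose slide, in rad about the vertical: 0 square to the beam, positive when its free end is bent back from the fixed jaw. It springs: about 0.013 rad for every N of push on the bottle (5 N m/rad, pivot on the beam 65 mm from the contact area), and springs back when released.
- jaw_face (a point): Centre of the contact area on the moving jaw's flat face (looking to +y), 32 mm above the table. The jaw is a plate 12 mm thick, from 12 to 52 mm above the table; its face reaches 40 mm in +x and about 85 mm in -x from this point (the carriage covers the last part).
- bottle: The bottle to be measured: bisque-fired clay, solid, 90 mm high, about 0.15 kg; straight round body 52 mm across up to 48 mm, shoulder to 60 mm, then a straight round neck 28 mm across up to the top. Origin: centre of its underside; z is up its axis. The smallest of the vessels, and the only one with a narrow neck (28 mm).
- bottle_center (a point): Centre of the bottle, half-way up: 45 mm above its underside; the middle of the neck is 30 mm above this point.
- mug: Bystander: bisque-fired mug with a handle, 80 across, 85 high (mm). Origin: its underside (centre).
- bowl: Bystander: cream bowl, 120 across, 55 high (mm). Origin: its underside (centre).
- pot_lid: Bystander: clay-coloured pot lid with a knob lying flat, 60 across, 26 high (mm). Origin: its underside (centre).
- vase: Bystander: tall cream vase with a wide mouth, 88 across, 150 high (mm). Origin: its underside (centre).
- beaker: Bystander: clay-coloured cup without handle, 72 across, 80 high (mm). Origin: its underside (centre).
- kiln_tube: Bystander: cream tube standing on end, 44 across, 60 high (mm). Origin: its underside (centre).
- rib: Bystander: flat wooden shaping rib, 50 x 100 x 6 (mm). Origin: its underside (centre).
- brush: Bystander: brush lying down, 200 long (mm).
Mind the look-alikes: they are no part of the job. What is shaped like the bottle but blue is not meant.

How it is judged (in metres and radians):
On the way, in this order (a step that is already met when the one before it is completed fails the run):
1. the bottle stands upright on the board between the open jaws, let go (angle between bottle's own z axis and vertical below 0.08 rad and x of bottle_center in the frame of fixed_jaw between -0.028 and 0.034 m and z of bottle_center in the frame of fixed_jaw between 0.021 and 0.03 m and y of bottle_center in the frame of fixed_jaw below -0.02 m and value of joint carriage above 0.055 m and y of bottle_center in the frame of jaw_face above 0.02 m and contact force between the fingers and bottle below 0.1 N), for 0.2 s.
2. the moving jaw presses the bottle lightly against the fixed jaw (contact force between each of jaw, fixed_jaw and bottle above 0.2 N), for 0.2 s.
At the end, for the whole second after the job is handed in: The bottle stands upright (within 0.08 rad) on the board between the jaws, touching both (within 2.5 mm at the fixed jaw; jaw gap 46 to 54.5 mm), the moving jaw square within 0.05 rad, everything let go and at rest (angle between bottle's own z axis and vertical below 0.08 rad and x of bottle_center in the frame of fixed_jaw between -0.028 and 0.034 m and z of bottle_center in the frame of fixed_jaw between 0.021 and 0.03 m and y of bottle_center in the frame of fixed_jaw between -0.0285 and -0.0235 m and value of joint carriage between 0.046 and 0.0545 m and value of joint jaw between -0.05 and 0.05 rad and y of bottle_center in the frame of jaw_face between 0.0225 and 0.03 m and contact force between the fingers and bottle below 0.1 N and contact force between the fingers and carriage below 0.1 N and linear speed of bottle below 0.01 m/s).
It fails at once if the moving jaw tilts by more than 0.1 rad (the bottle is pressed with more than about 7.5 N) (value of joint jaw above 0.1 rad or value of joint jaw below -0.1 rad).
It fails at once if the bottle is tipped over (more than 0.5 rad) (angle between bottle's own z axis and vertical above 0.5 rad).
It fails at once if the bottle is dropped or slammed onto the caliper (over 60 N) (contact force between bottle and caliper above 60 N).
It fails at once if a bystander is moved by more than 40 mm (distance of any of mug, bowl, pot_lid, vase, beaker, kiln_tube, rib, brush from where it was at the start of the episode above 0.04 m).
It also fails if it takes over 64 s, if anything falls off the work surface, if the arm or the gripper's body presses on something with over 40 N, if the wrist force passes 120 N, or if a joint passes its speed limit or range.

## Working session

There is one attempt and no reset: what is moved stays moved. The work goes in short steps, Python scripts to look and compute and a tool call to move; the robot and the scene stay as the last step left them, time stands still between calls to the robot, and variables do not carry over. Pictures are saved under pics/ and viewed, and the job is handed in when it is done.

Besides the shell and the picture viewer there is one more tool, called by a JSON object that holds its "op" and its "data". arm_command: Moves the arm, as the interface text tells. Its arguments: {"type":"object","properties":{"plan":{"type":"array"},"squeeze":{"type":"number"}},"required":["plan"]}

```bash
mkdir -p pics; ls
python3 - <<'E'
from bench import *
import cv2,numpy as np
print(sense())
for n in ("scene","top"):
    s=snapshot(n)
    cv2.imwrite(f"pics/{n}0.png",cv2.resize(s["pixels"][:,:,::-1],(800,600),interpolation=cv2.INTER_CUBIC))
    print(n,s["fx"],s["fy"],s["cx"],s["cy"],np.round(s["extrinsics"],4).tolist(),[k for k in s])
    for t in ("bottle","caliper","fixed_jaw","fin","jaw_face","bottle_center"):
        print(t,[(np.round(d["pixel"],1).tolist(),round(d["score"],2)) for d in pinpoint(n,t)[:4]])
    for t in ("bottle","fin","mug","vase","bowl","beaker","kiln_tube","pot_lid","rib","brush"):
        print(t,[(np.round(d["box"],1).tolist(),round(d["score"],2)) for d in recognise(n,t)[:3]])
E
```

```text
pics
{'time': 0.0, 'joint_pos': array([ 6.76425429e+01,  7.51734156e+00,  8.53292759e+01, -1.97725724e-04,
        8.72587852e+01, -4.89298618e+00]), 'qd': array([0.0610681 , 0.07772335, 0.14762546, 0.0063212 , 0.0559    ,
       0.05746535]), 'joint_efforts': array([-1.24155260e-03, -5.69402719e+01, -5.00550377e+01, -3.40100387e-04,
        1.51835504e-02, -3.52977487e-06]), 'tool_pos': array([179.96437122, 572.14731703, 403.62085651]), 'tcp_rot': array([-1.79894965e+02, -8.79354695e-03,  1.62535531e+02]), 'ft_force': array([ 0.41747098, -0.14298945,  0.2479821 ]), 'wrist_torque': array([-0.01949929, -0.0137845 ,  0.06076973]), 'finger_gap': 85.56479981441713}
scene 490.7860198939592 490.7860198939592 256.31559480867435 188.18444920914834 [[0.4462, -0.5586, 0.6992, 1688.8483], [0.8949, 0.2789, -0.3483, -567.4212], [-0.0005, 0.7812, 0.6243, 1098.7734], [0.0, 0.0, 0.0, 1.0]] ['pixels', 'fx', 'fy', 'cx', 'cy', 'extrinsics']
bottle [([150.0, 232.0], 0.82), ([178.6, 228.2], 0.69)]
caliper [([267.0, 204.0], 0.68)]
fixed_jaw [([295.1, 189.5], 0.64)]
fin [([251.2, 178.5], 0.61)]
jaw_face [(
[... 1147 characters left out ...]
([373.3, 210.1], 0.71)]
bottle [([362.6, 205.2, 20.0, 14.7], 0.73), ([331.0, 198.7, 17.8, 19.6], 0.66), ([232.7, 185.4, 23.8, 46.6], 0.5)]
fin [([230.5, 186.8, 25.5, 43.7], 0.61), ([363.0, 205.7, 19.2, 16.2], 0.18)]
mug [([361.7, 141.6, 40.9, 28.8], 0.97)]
vase [([110.3, 125.4, 38.6, 38.1], 0.7), ([236.2, 185.1, 6.1, 46.1], 0.16)]
bowl [([300.2, 115.3, 43.1, 34.2], 0.65)]
beaker [([206.5, 113.5, 23.4, 30.5], 0.92)]
kiln_tube [([109.9, 164.9, 15.6, 17.4], 0.7), ([189.1, 175.5, 102.4, 63.6], 0.2)]
pot_lid [([317.7, 164.2, 20.0, 18.4], 0.8)]
rib [([302.5, 252.3, 35.4, 16.5], 0.92)]
brush [([361.6, 140.1, 44.1, 30.4], 0.64), ([118.3, 217.0, 19.7, 64.8], 0.6), ([186.5, 176.7, 106.6, 60.0], 0.49)]
```

View pics/scene0.png

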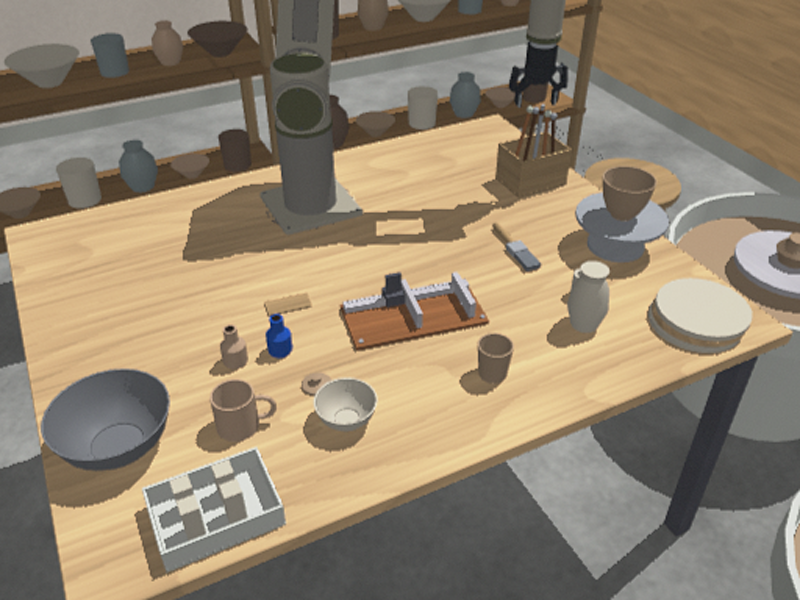

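View pics/top0.png

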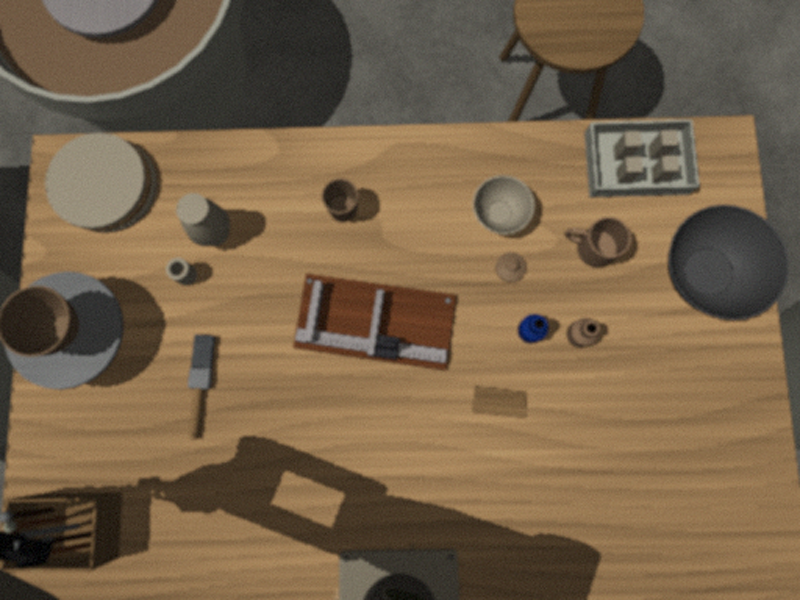

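```bash
cat > h.py <<'E'
from bench import *
import cv2,numpy as np
def proj(s,P):
    E=s["extrinsics"];P=np.atleast_2d(P)
    c=(P-E[:3,3])@E[:3,:3]
    return np.c_[s["cx"]+s["fx"]*c[:,0]/-c[:,2], s["cy"]-s["fy"]*c[:,1]/-c[:,2]]
def ray(s,p):
    E=s["extrinsics"]
    d=np.array([(p[0]-s["cx"])/s["fx"],-(p[1]-s["cy"])/s["fy"],-1.])
    d=E[:3,:3]@d; return E[:3,3],d/np.linalg.norm(d)
def onz(s,p,z):
    o,d=ray(s,p); return o+d*(z-o[2])/d[2]
def tri(*sp):
    A=np.zeros((3,3));b=np.zeros(3)
    for s,p in sp:
        o,d=ray(s,p);M=np.eye(3)-np.outer(d,d);A+=M;b+=M@o
    X=np.linalg.solve(A,b)
    return X,[np.round(proj(s,X)[0]-p,1).tolist() for s,p in sp]
def crop(s,name,box,k):
    l,t,w,h=box
    im=s["pixels"][t:t+h,l:l+w,::-1]
    cv2.imwrite(f"pics/{name}.png",cv2.resize(im,(w*k,h*k),interpolation=cv2.INTER_CUBIC))
E
python3 - <<'E'
from h import *
a=snapshot("scene");b=snapshot("top")
np.savez("s0.npz",a=a["pixels"],b=b["pixels"])
for n,p,q in (("bottle",(150,232),(369.2,214.2)),("bc",(148.5,221),(373.3,210.1)),("cal",(267,204),(239.6,206)),("fj",(295.1,189.5),(203,194.6)),("fin",(251.2,178.5),(246.3,218.8)),("jf",(265.3,196.3),(241.4,201.3))):
    X,r=tri((a,np.array(p)),(b,np.array(q))); print(n,np.round(X,1),r)
crop(a,"cs1",(210,165,110,65),7);crop(b,"ct1",(180,165,120,80),6)
crop(a,"cs2",(130,195,70,50),10);crop(b,"ct2",(325,190,70,40),10)
E
```

```text
bottle [ 499.3 -360.    -8.2] [[0.3, 0.0], [0.3, 0.1]]
bc [ 504.4 -359.3   44. ] [[0.3, 0.0], [0.3, 0.1]]
cal [536.7  42.1 -14.1] [[-1.5, 0.2], [-1.6, -0.7]]
fj [563.6 144.1  34.5] [[0.3, -0.0], [0.3, 0.1]]
fin [483.   14.3  71.6] [[0.2, -0.0], [0.2, 0.1]]
jf [543.4  33.2  29.2] [[-1.1, 0.1], [-1.2, -0.5]]
```

View pics/cs1.png

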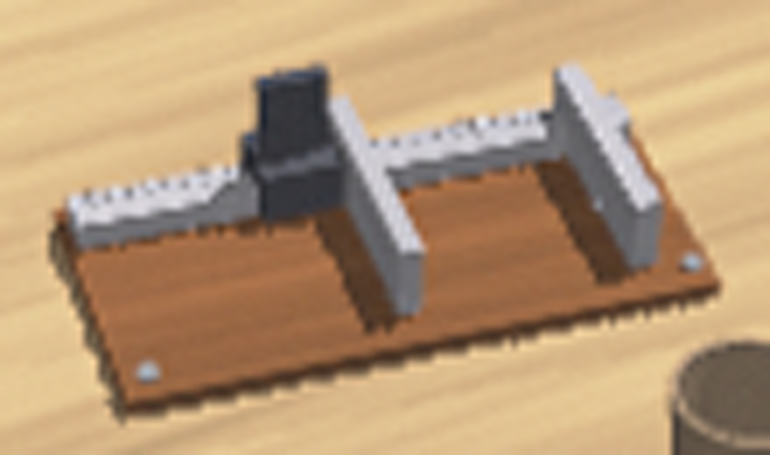

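View pics/ct1.png

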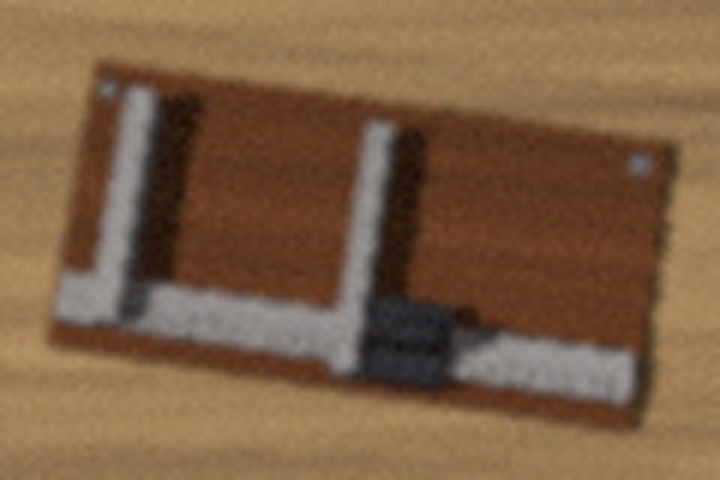

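View pics/cs2.png

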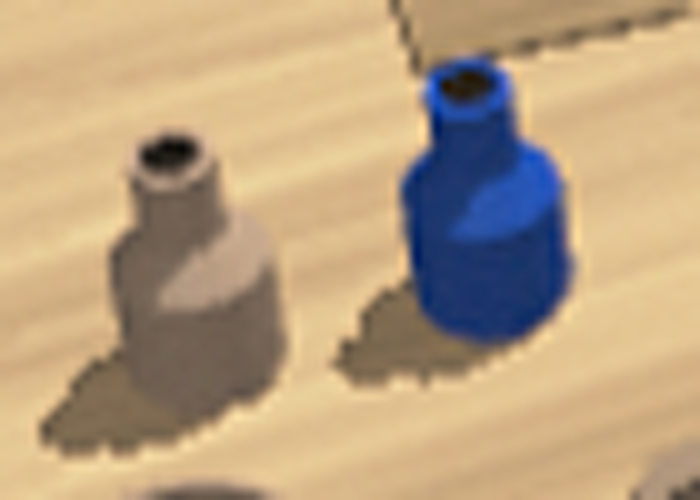

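View pics/ct2.png

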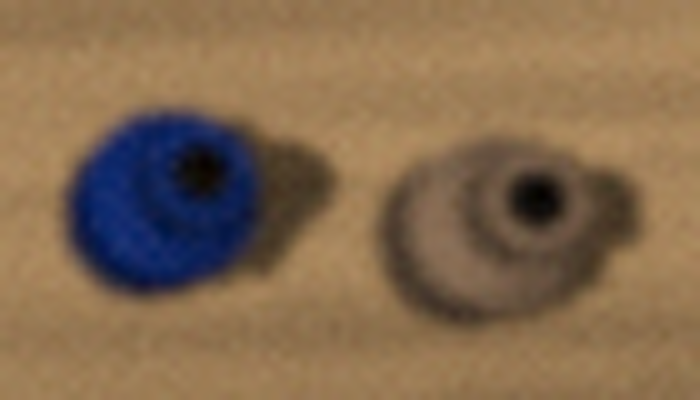

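```bash
cat > fit.py <<'E'
from h import *
from scipy.optimize import least_squares
a=snapshot("scene");b=snapshot("top")
T=lambda u,v:np.array([u/6+180-.42,v/6+165-.42]); S=lambda u,v:np.array([u/7+210-.43,v/7+165-.43])
obs=[(b,(75,150,12),T(98,66)),(b,(75,-150,12),T(672,145)),(b,(-75,-150,12),T(634,428)),(b,(-75,150,12),T(50,344)),
(b,(55,117,52),T(142,88)),
(a,(75,-150,12),S(123,403)),(a,(75,150,12),S(718,288)),(a,(-75,-150,12),S(58,214)),
(a,(55,110,52),S(633,208)),(a,(55,124,52),S(658,200))]
mv=[(b,(55,-6,52),T(379,123)),(a,(55,0,52),S(422,246)),(a,(55,-12,52),S(400,252)),(a,(-45,-52,87),S(261,82)),(a,(-45,-16,87),S(325,74))]
def C2W(p,X):
    th=p[2];c,s=np.cos(th),np.sin(th)
    return np.array([p[0]+c*X[0]-s*X[1],p[1]+s*X[0]+c*X[1],X[2]])
def f(p):
    r=[proj(s,C2W(p,X))[0]-q for s,X,q in obs]
    r+=[proj(s,C2W(p,(X[0],X[1]+110-p[3],X[2])))[0]-q for s,X,q in mv]
    return np.array(r)
R=least_squares(lambda p:f(p).ravel(),[540,40,-.14,110],loss="soft_l1")
p=R.x
print("cal",np.round(p[:2],1),"yaw",np.degrees(p[2]),"gap",p[3]);print(np.round(f(p),1).tolist())
print("fj",C2W(p,(15,110,32)),"fin",C2W(p,(-50,110-p[3]-34,64)),"jf",C2W(p,(15,110-p[3],32)))
# bottle
m=(np.array([146.35,209.85]),np.array([378.25,209.25]))
print("mouth",tri((a,m[0]),(b,m[1])), onz(a,m[0],90),onz(b,m[1],90))
E
python3 fit.py
python3 - <<'E'
from h import *
# silhouette fit of bottle
a=snapshot("scene");b=snapshot("top")
t=np.linspace(0,2*np.pi,60)
def model(x,y):
    P=[]
    for z,r in ((0,26),(48,26),(60,14),(90,14)):
        P.append(np.c_[x+r*np.cos(t),y+r*np.sin(t),0*t+z])
    return P
P=model(505,-359)
for s,o,n,k in ((a,(130,195,70,50),"cs2f",10),(b,(325,190,70,40),"ct2f",10)):
    l,tp,w,h=o
    im=cv2.resize(s["pixels"][tp:tp+h,l:l+w,::-1],(w*k,h*k),interpolation=cv2.INTER_CUBIC).copy()
    for c in P:
        q=(proj(s,c)-[l,tp]+.5)*k
        cv2.polylines(im,[q.astype(np.int32)],True,(0,255,0),1)
    cv2.imwrite(f"pics/{n}.png",im)
E
```

```text
cal [535.2  35.3] yaw -9.389743079920647 gap 106.0889486068017
[[-0.4, -1.7], [0.4, -1.4], [0.3, -0.0], [-0.6, -0.2], [0.1, -0.4], [-0.2, -0.7], [0.1, -1.8], [-1.6, -1.4], [-0.2, -0.8], [0.1, -0.4], [-0.0, -0.8], [0.0, -0.3], [-0.3, -0.5], [-0.6, 0.1], [0.4, -0.6]]
fj [567.97283286 141.34723024  32.        ] fin [480.9883225   13.73998719  64.        ] jf [550.66449023  36.67972672  32.        ]
mouth (array([ 500.66949427, -360.10214802,   88.53068539]), [[-0.2, -0.0], [-0.2, -0.0]]) [ 502.67856854 -359.98374749   90.        ] [ 500.31236868 -360.15915813   90.        ]
```

View pics/cs2f.png

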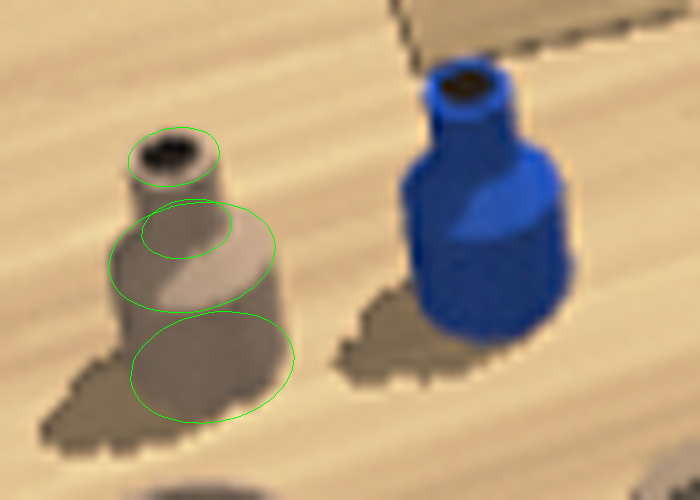

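View pics/ct2f.png

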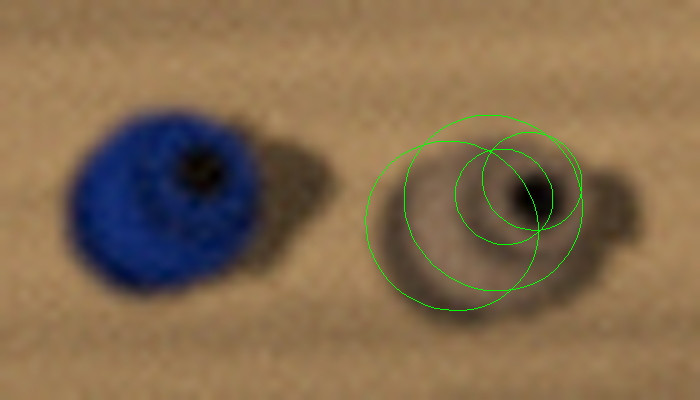

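```bash
cat > go.py <<'E'
import sys,numpy as np
from bench import *
from scipy.spatial.transform import Rotation as R
s=sense()
p=s["tool_pos"];r=R.from_euler("xyz",s["tcp_rot"],degrees=True)
x,y,z,yaw=map(float,sys.argv[1:5])
d=r.inv().apply(np.array([x,y,z])-p)
w=(r.inv()*R.from_euler("xyz",[180,0,yaw],degrees=True)).as_rotvec()
print("t",round(float(s["time"]),2),"pos",np.round(p,1),np.round(s["tcp_rot"],2),"F",np.round(s["ft_force"],2),"gap",round(float(s["finger_gap"]),1),"j",np.round(s["joint_pos"],1))
print("d",np.round(d,1),"w",np.round(w,3))
E
python3 go.py 480 150 404 80.6
```

```text
t 2.0 pos [180.1 572.4 404.7] [180.     0.   162.54] F [0.   0.46 0.04] gap 85.2 j [67.6  7.5 85.3 -0.  87.3 -4.9]
d [-412.9 -312.9    0.7] w [ 0.   -0.    1.43]
```

{"op": "arm_command", "data": {"plan": [{"dx":-413,"dy":-313,"dz":0,"wz":1.43,"jaw":0},{"dx":-413,"dy":-313,"dz":0,"wz":1.43,"jaw":0},{"dx":-413,"dy":-313,"dz":0,"wz":1.43,"jaw":0},{"dx":-413,"dy":-313,"dz":0,"wz":1.43,"jaw":0},{"dx":-413,"dy":-313,"dz":0,"wz":1.43,"jaw":0},{"dx":-413,"dy":-313,"dz":0,"wz":1.43,"jaw":0},{"dx":-413,"dy":-313,"dz":0,"wz":1.43,"jaw":0},{"dx":-413,"dy":-313,"dz":0,"wz":1.43,"jaw":0},{"dx":-413,"dy":-313,"dz":0,"wz":1.43,"jaw":0},{"dx":-413,"dy":-313,"dz":0,"wz":1.43,"jaw":0},{"dx":-413,"dy":-313,"dz":0,"wz":1.43,"jaw":0},{"dx":-413,"dy":-313,"dz":0,"wz":1.43,"jaw":0}]}}

```text
invalid input
```

```bash
python3 go.py 501.5 -361 330 80.6
```

```text
t 2.0 pos [180.1 572.4 404.7] [180.     0.   162.54] F [0.   0.46 0.04] gap 85.2 j [67.6  7.5 85.3 -0.  87.3 -4.9]
d [-586.7 -793.9   74.7] w [ 0.   -0.    1.43]
```

{"op": "arm_command", "data": {"plan": [{"jaw":0,"dx":-40,"dy":-30,"dz":0,"wx":0,"wy":0,"wz":0.14}]}}

```text
time: 2.1
tool_pos: [207.1, 533.8, 403.8]
tcp_rot: [-180.0, -0.1, 154.7]
ft_force: [2.1, 0.2, -0.2]
finger_gap: 85.2
```

```bash
python3 go.py 480 150 404 80.6
```

```text
t 2.1 pos [207.1 533.8 403.8] [-1.7999e+02 -1.0000e-01  1.5474e+02] F [ 2.14  0.23 -0.19] gap 85.2 j [63.6  3.3 89.8  0.1 86.9 -1.1]
d [-410.6 -230.6   -0.8] w [-1.000e-03 -1.000e-03  1.294e+00]
```

{"op": "arm_command", "data": {"plan": [{"jaw":0,"dx":-411,"dy":-231,"dz":0,"wx":0,"wy":0,"wz":1.29},{"jaw":0,"dx":-411,"dy":-231,"dz":0,"wx":0,"wy":0,"wz":1.29},{"jaw":0,"dx":-411,"dy":-231,"dz":0,"wx":0,"wy":0,"wz":1.29},{"jaw":0,"dx":-411,"dy":-231,"dz":0,"wx":0,"wy":0,"wz":1.29},{"jaw":0,"dx":-411,"dy":-231,"dz":0,"wx":0,"wy":0,"wz":1.29},{"jaw":0,"dx":-411,"dy":-231,"dz":0,"wx":0,"wy":0,"wz":1.29},{"jaw":0,"dx":-411,"dy":-231,"dz":0,"wx":0,"wy":0,"wz":1.29},{"jaw":0,"dx":-411,"dy":-231,"dz":0,"wx":0,"wy":0,"wz":1.29},{"jaw":0,"dx":-411,"dy":-231,"dz":0,"wx":0,"wy":0,"wz":1.29},{"jaw":0,"dx":-411,"dy":-231,"dz":0,"wx":0,"wy":0,"wz":1.29},{"jaw":0,"dx":-411,"dy":-231,"dz":0,"wx":0,"wy":0,"wz":1.29}]}}

```text
time: 3.2
tool_pos: [482.2, 143.8, 404.7]
tcp_rot: [180.0, 0.0, 80.4]
ft_force: [-0.3, 0.2, 0.1]
finger_gap: 85.3
```

```bash
python3 go.py 501.5 -361 330 80.6
```

```text
t 3.2 pos [482.2 143.8 404.7] [1.7997e+02 4.0000e-02 8.0360e+01] F [-0.31  0.17  0.07] gap 85.3 j [ 10.8  -7.7 100.4  -0.   87.3  20.4]
d [-494.3  103.5   75. ] w [ 0.     0.001 -0.004]
```

{"op": "arm_command", "data": {"plan": [{"jaw":0,"dx":-494,"dy":103,"dz":60,"wx":0,"wy":0,"wz":0},{"jaw":0,"dx":-494,"dy":103,"dz":60,"wx":0,"wy":0,"wz":0},{"jaw":0,"dx":-494,"dy":103,"dz":60,"wx":0,"wy":0,"wz":0},{"jaw":0,"dx":-494,"dy":103,"dz":60,"wx":0,"wy":0,"wz":0},{"jaw":0,"dx":-494,"dy":103,"dz":60,"wx":0,"wy":0,"wz":0},{"jaw":0,"dx":-494,"dy":103,"dz":60,"wx":0,"wy":0,"wz":0},{"jaw":0,"dx":-494,"dy":103,"dz":60,"wx":0,"wy":0,"wz":0},{"jaw":0,"dx":-494,"dy":103,"dz":60,"wx":0,"wy":0,"wz":0},{"jaw":0,"dx":-494,"dy":103,"dz":60,"wx":0,"wy":0,"wz":0},{"jaw":0,"dx":-494,"dy":103,"dz":60,"wx":0,"wy":0,"wz":0},{"jaw":0,"dx":-494,"dy":103,"dz":60,"wx":0,"wy":0,"wz":0},{"jaw":0,"dx":-494,"dy":103,"dz":60,"wx":0,"wy":0,"wz":0}]}}

```text
time: 4.4
tool_pos: [501.7, -358.4, 343.9]
tcp_rot: [-179.9, -0.1, 80.5]
ft_force: [-0.1, 0.4, 0.1]
finger_gap: 85.3
```

```bash
python3 go.py 501.5 -361 233 80.6
python3 - <<'E'
from h import *
a=snapshot("scene");b=snapshot("top")
crop(a,"g1s",(100,130,120,120),5);crop(b,"g1t",(320,150,110,100),6)
E
```

```text
t 4.4 pos [ 501.7 -358.4  343.9] [-1.7994e+02 -6.0000e-02  8.0510e+01] F [-0.06  0.43  0.09] gap 85.3 j [-40.3  12.   86.6   0.   81.5 -30.8]
d [ -2.7   0.3 110.9] w [-0.001 -0.001 -0.002]
```

View pics/g1s.png

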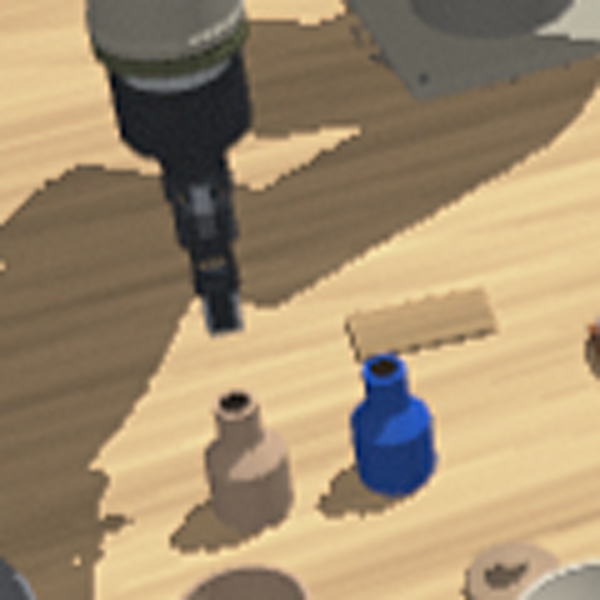

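View pics/g1t.png

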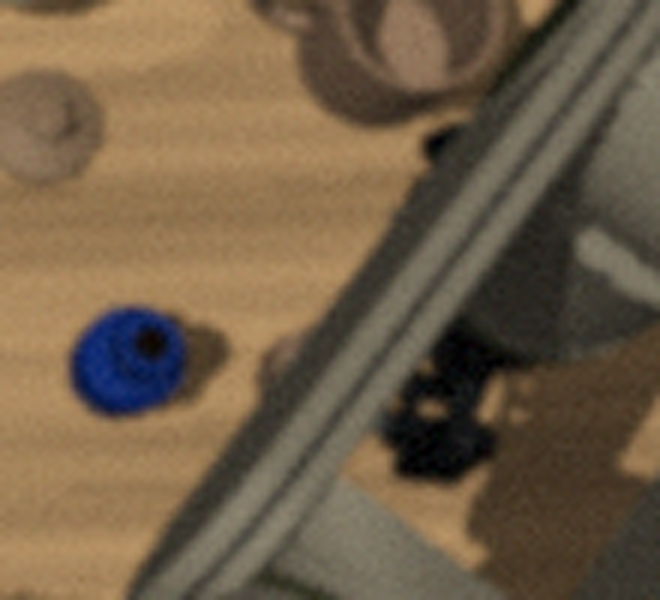

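{"op": "arm_command", "data": {"plan": [{"jaw":0,"dx":-2.5,"dy":0,"dz":20,"wx":0,"wy":0,"wz":0},{"jaw":0,"dx":-2.5,"dy":0,"dz":45,"wx":0,"wy":0,"wz":0},{"jaw":0,"dx":-2.5,"dy":0,"dz":70,"wx":0,"wy":0,"wz":0},{"jaw":0,"dx":-2.5,"dy":0,"dz":90,"wx":0,"wy":0,"wz":0},{"jaw":0,"dx":-2.5,"dy":0,"dz":104,"wx":0,"wy":0,"wz":0},{"jaw":0,"dx":-2.5,"dy":0,"dz":111,"wx":0,"wy":0,"wz":0},{"jaw":0,"dx":-2.5,"dy":0,"dz":111,"wx":0,"wy":0,"wz":0},{"jaw":0,"dx":-2.5,"dy":0,"dz":111,"wx":0,"wy":0,"wz":0}]}}

```text
time: 5.3
tool_pos: [501.9, -360.2, 234.9]
tcp_rot: [179.9, 0.0, 80.6]
ft_force: [0.1, 0.9, 0.1]
finger_gap: 85.3
```

```bash
python3 go.py 501.5 -361 233 80.6
python3 - <<'E'
from h import *
a=snapshot("scene")
crop(a,"g2s",(110,160,80,80),7)
E
```

```text
t 5.3 pos [ 501.9 -360.2  234.9] [1.7992e+02 4.0000e-02 8.0630e+01] F [0.12 0.91 0.08] gap 85.3 j [-40.4  18.   91.5   0.   70.4 -31.1]
d [-0.9 -0.3  1.9] w [0.001 0.001 0.001]
```

View pics/g2s.png

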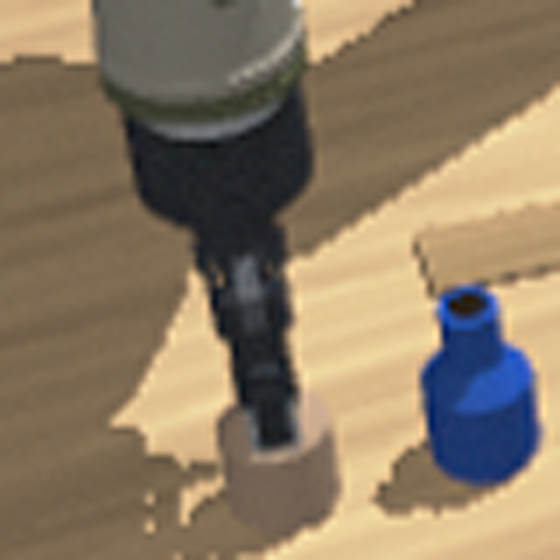

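{"op": "arm_command", "data": {"plan": [{"jaw":0.5,"dx":0,"dy":0,"dz":0,"wx":0,"wy":0,"wz":0},{"jaw":0.6,"dx":0,"dy":0,"dz":0,"wx":0,"wy":0,"wz":0},{"jaw":0.7,"dx":0,"dy":0,"dz":0,"wx":0,"wy":0,"wz":0},{"jaw":0.8,"dx":0,"dy":0,"dz":0,"wx":0,"wy":0,"wz":0},{"jaw":0.9,"dx":0,"dy":0,"dz":0,"wx":0,"wy":0,"wz":0},{"jaw":0.9,"dx":0,"dy":0,"dz":0,"wx":0,"wy":0,"wz":0},{"jaw":0.9,"dx":0,"dy":0,"dz":0,"wx":0,"wy":0,"wz":0},{"jaw":0.9,"dx":0,"dy":0,"dz":0,"wx":0,"wy":0,"wz":0}], "squeeze": 30}}

```text
time: 6.15
tool_pos: [501.4, -360.4, 234.0]
tcp_rot: [180.0, 0.0, 80.6]
ft_force: [-2.0, 0.4, 3.8]
finger_gap: 26.9
```

```bash
python3 go.py 501.5 -361 233 80.6
```

```text
t 6.15 pos [ 501.4 -360.4  234. ] [1.7999e+02 2.0000e-02 8.0600e+01] F [-1.97  0.38  3.83] gap 26.9 j [-40.5  18.1  91.5  -0.   70.4 -31.1]
d [-0.6  0.2  1. ] w [0. 0. 0.]
```

{"op": "arm_command", "data": {"plan": [{"jaw":0.9,"dx":0,"dy":0,"dz":-5,"wx":0,"wy":0,"wz":0},{"jaw":0.9,"dx":0,"dy":0,"dz":-18,"wx":0,"wy":0,"wz":0},{"jaw":0.9,"dx":0,"dy":0,"dz":-38,"wx":0,"wy":0,"wz":0},{"jaw":0.9,"dx":0,"dy":0,"dz":-60,"wx":0,"wy":0,"wz":0},{"jaw":0.9,"dx":0,"dy":0,"dz":-82,"wx":0,"wy":0,"wz":0},{"jaw":0.9,"dx":0,"dy":0,"dz":-102,"wx":0,"wy":0,"wz":0},{"jaw":0.9,"dx":0,"dy":0,"dz":-115,"wx":0,"wy":0,"wz":0},{"jaw":0.9,"dx":0,"dy":0,"dz":-120,"wx":0,"wy":0,"wz":0},{"jaw":0.9,"dx":0,"dy":0,"dz":-120,"wx":0,"wy":0,"wz":0}]}}

```text
time: 7.05
tool_pos: [501.5, -360.3, 354.4]
tcp_rot: [179.9, 0.0, 80.6]
ft_force: [-0.3, 0.5, -0.8]
finger_gap: 26.9
```

```bash
python3 go.py 562 105 354 80.6
python3 - <<'E'
from h import *
from fit import C2W,p
E
python3 - <<'E'
from h import *
a=snapshot("scene")
crop(a,"g3s",(100,110,100,100),6)
E
```

```text
t 7.05 pos [ 501.5 -360.3  354.4] [1.7994e+02 3.0000e-02 8.0610e+01] F [-0.28  0.45 -0.84] gap 26.9 j [-40.5  11.7  85.9   0.   82.4 -31.1]
d [ 4.69e+02 -1.63e+01  1.00e-01] w [0.001 0.001 0.   ]
cal [535.2  35.3] yaw -9.389743079920647 gap 106.0889486068017
[[-0.4, -1.7], [0.4, -1.4], [0.3, -0.0], [-0.6, -0.2], [0.1, -0.4], [-0.2, -0.7], [0.1, -1.8], [-1.6, -1.4], [-0.2, -0.8], [0.1, -0.4], [-0.0, -0.8], [0.0, -0.3], [-0.3, -0.5], [-0.6, 0.1], [0.4, -0.6]]
fj [567.97283286 141.34723024  32.        ] fin [480.9883225   13.73998719  64.        ] jf [550.66449023  36.67972672  32.        ]
mouth (array([ 500.66949427, -360.10214802,   88.53068539]), [[-0.2, -0.0], [-0.2, -0.0]]) [ 502.67856854 -359.98374749   90.        ] [ 500.31236868 -360.15915813   90.        ]
```

View pics/g3s.png

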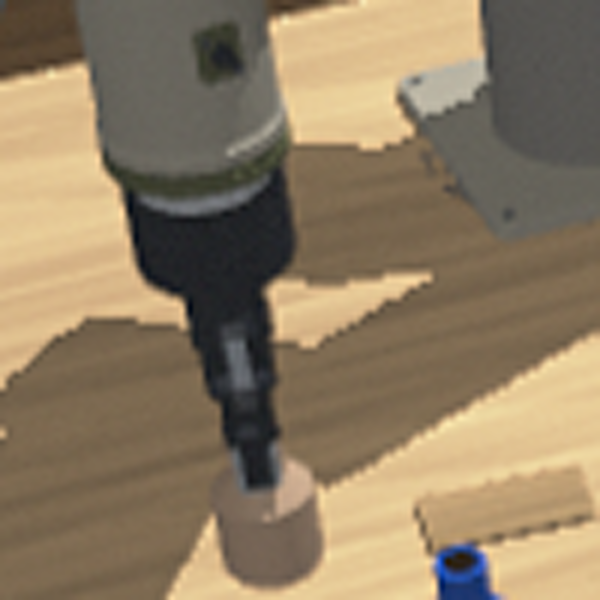

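{"op": "arm_command", "data": {"plan": [{"jaw":0.9,"dx":15,"dy":-0.5,"dz":0,"wx":0,"wy":0,"wz":0},{"jaw":0.9,"dx":45,"dy":-1.5,"dz":0,"wx":0,"wy":0,"wz":0},{"jaw":0.9,"dx":85,"dy":-3,"dz":0,"wx":0,"wy":0,"wz":0},{"jaw":0.9,"dx":130,"dy":-4.5,"dz":0,"wx":0,"wy":0,"wz":0},{"jaw":0.9,"dx":175,"dy":-6,"dz":0,"wx":0,"wy":0,"wz":0},{"jaw":0.9,"dx":220,"dy":-7.5,"dz":0,"wx":0,"wy":0,"wz":0},{"jaw":0.9,"dx":265,"dy":-9,"dz":0,"wx":0,"wy":0,"wz":0},{"jaw":0.9,"dx":310,"dy":-11,"dz":0,"wx":0,"wy":0,"wz":0},{"jaw":0.9,"dx":355,"dy":-12,"dz":0,"wx":0,"wy":0,"wz":0},{"jaw":0.9,"dx":400,"dy":-14,"dz":0,"wx":0,"wy":0,"wz":0},{"jaw":0.9,"dx":435,"dy":-15,"dz":0,"wx":0,"wy":0,"wz":0},{"jaw":0.9,"dx":455,"dy":-16,"dz":0,"wx":0,"wy":0,"wz":0}]}}

```text
time: 8.4
tool_pos: [559.1, 94.8, 352.8]
tcp_rot: [-179.9, -0.0, 80.8]
ft_force: [0.3, 0.3, -1.5]
finger_gap: 27.1
```

```bash
python3 go.py 561.8 104 257 80.6
```

```text
t 8.4 pos [559.1  94.8 352.8] [-1.7991e+02 -4.0000e-02  8.0760e+01] F [ 0.33  0.28 -1.48] gap 27.1 j [ 4.4  4.1 94.3  0.1 81.7 13.7]
d [ 9.4  1.3 95.8] w [-0.002 -0.001  0.003]
```

{"op": "arm_command", "data": {"plan": [{"jaw":0.9,"dx":10,"dy":1,"dz":0,"wx":0,"wy":0,"wz":0},{"jaw":0.9,"dx":10,"dy":1,"dz":5,"wx":0,"wy":0,"wz":0},{"jaw":0.9,"dx":10,"dy":1,"dz":14,"wx":0,"wy":0,"wz":0},{"jaw":0.9,"dx":10,"dy":1,"dz":20,"wx":0,"wy":0,"wz":0},{"jaw":0.9,"dx":10,"dy":1,"dz":24,"wx":0,"wy":0,"wz":0},{"jaw":0.9,"dx":10,"dy":1,"dz":24,"wx":0,"wy":0,"wz":0}]}}

```text
time: 9.0
tool_pos: [562.1, 100.0, 328.4]
tcp_rot: [-179.9, 0.0, 80.5]
ft_force: [0.7, 0.5, -0.9]
finger_gap: 27.1
```

```bash
python3 go.py 561.8 104 257 80.6
python3 - <<'E'
from h import *
a=snapshot("scene");b=snapshot("top")
crop(a,"g4s",(210,110,120,120),5);crop(b,"g4t",(180,150,120,100),6)
E
```

```text
t 9.0 pos [562.1 100.  328.4] [-1.7989e+02  3.0000e-02  8.0530e+01] F [ 0.69  0.52 -0.86] gap 27.1 j [ 4.9  5.8 95.1 -0.  79.2 14.4]
d [ 3.9 -0.8 71.4] w [-0.002  0.001 -0.001]
```

View pics/g4s.png

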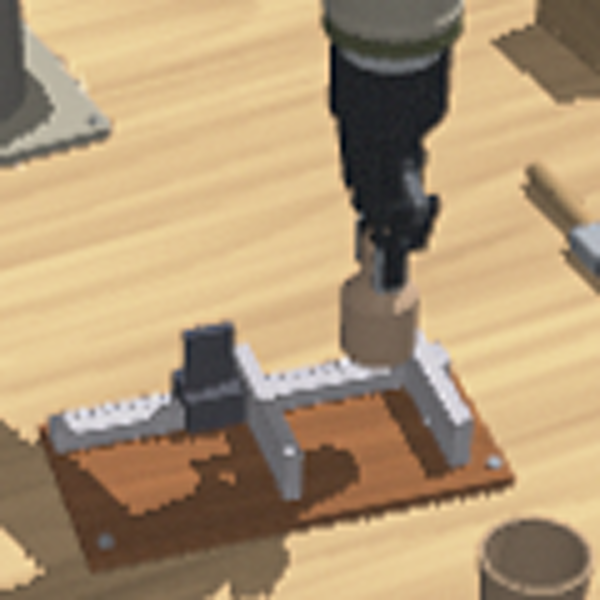

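View pics/g4t.png

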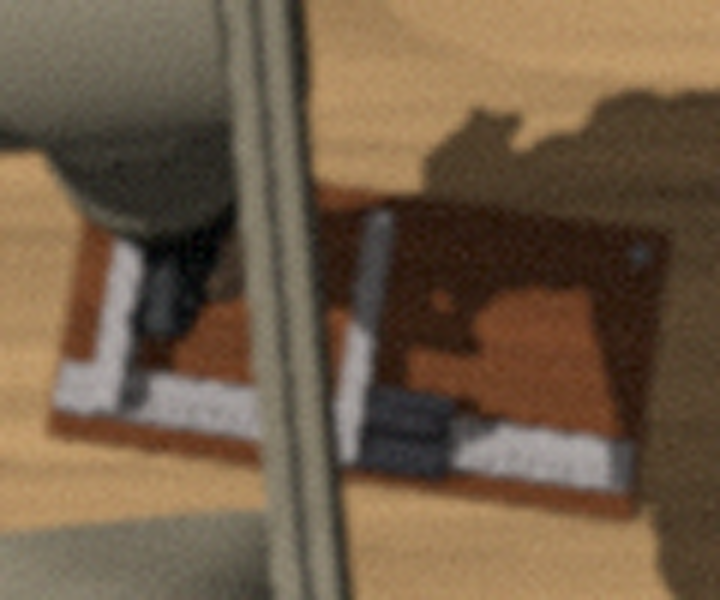

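{"op": "arm_command", "data": {"plan": [{"jaw":0.9,"dx":0,"dy":0,"dz":8,"wx":0,"wy":0,"wz":0},{"jaw":0.9,"dx":0,"dy":0,"dz":20,"wx":0,"wy":0,"wz":0},{"jaw":0.9,"dx":0,"dy":0,"dz":35,"wx":0,"wy":0,"wz":0},{"jaw":0.9,"dx":0,"dy":0,"dz":50,"wx":0,"wy":0,"wz":0},{"jaw":0.9,"dx":0,"dy":0,"dz":62,"wx":0,"wy":0,"wz":0},{"jaw":0.9,"dx":0,"dy":0,"dz":70,"wx":0,"wy":0,"wz":0},{"jaw":0.9,"dx":0,"dy":0,"dz":74,"wx":0,"wy":0,"wz":0},{"jaw":0.9,"dx":0,"dy":0,"dz":74,"wx":0,"wy":0,"wz":0}]}}

```text
time: 9.9
tool_pos: [562.3, 100.9, 255.0]
tcp_rot: [-179.9, 0.0, 80.6]
ft_force: [-0.0, 0.2, -1.8]
finger_gap: 27.3
```

```bash
python3 go.py 561.8 104 246 80.6
python3 - <<'E'
from h import *
a=snapshot("scene");b=snapshot("top")
crop(a,"g5s",(210,130,110,100),6)
E
```

```text
t 9.9 pos [562.3 100.9 255. ] [-1.7994e+02  2.0000e-02  8.0610e+01] F [-0.01  0.24 -1.83] gap 27.3 j [ 5.  10.1 98.6 -0.  71.4 14.4]
d [ 3. -1.  9.] w [-0.001  0.     0.   ]
```

View pics/g5s.png

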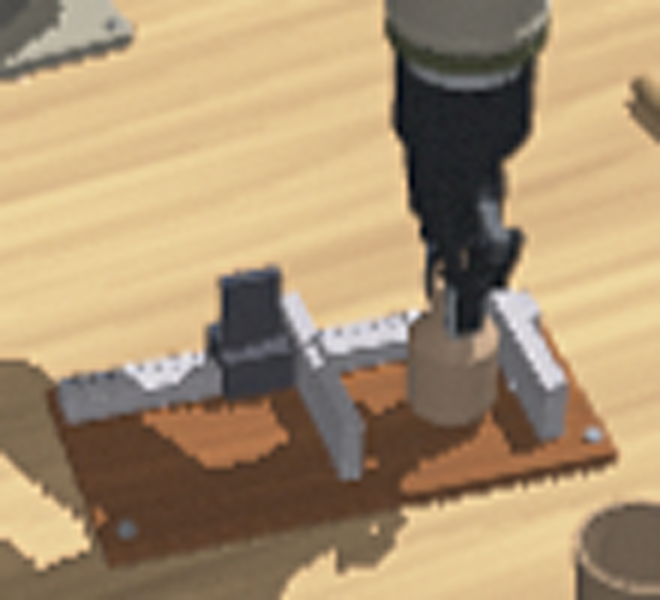

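{"op": "arm_command", "data": {"plan": [{"jaw":0.9,"dx":0,"dy":0,"dz":2.5,"wx":0,"wy":0,"wz":0},{"jaw":0.9,"dx":0,"dy":0,"dz":5,"wx":0,"wy":0,"wz":0},{"jaw":0.9,"dx":0,"dy":0,"dz":6.5,"wx":0,"wy":0,"wz":0},{"jaw":0.9,"dx":0,"dy":0,"dz":7.5,"wx":0,"wy":0,"wz":0},{"jaw":0.9,"dx":0,"dy":0,"dz":7.5,"wx":0,"wy":0,"wz":0}]}}

```text
time: 10.5
tool_pos: [562.4, 100.9, 248.0]
tcp_rot: [-180.0, 0.0, 80.6]
ft_force: [-0.9, -0.2, -1.3]
finger_gap: 27.2
```

{"op": "arm_command", "data": {"plan": [{"jaw":0.9,"dx":0,"dy":0,"dz":1,"wx":0,"wy":0,"wz":0},{"jaw":0.9,"dx":0,"dy":0,"dz":1,"wx":0,"wy":0,"wz":0}]}}

```text
time: 10.7
tool_pos: [562.5, 100.9, 247.1]
tcp_rot: [-180.0, 0.0, 80.6]
ft_force: [0.1, -0.5, -1.5]
finger_gap: 27.2
```

{"op": "arm_command", "data": {"plan": [{"jaw":0.9,"dx":0,"dy":0,"dz":0.7,"wx":0,"wy":0,"wz":0},{"jaw":0.9,"dx":0,"dy":0,"dz":0.7,"wx":0,"wy":0,"wz":0}]}}

```text
time: 10.9
tool_pos: [562.5, 100.9, 246.4]
tcp_rot: [-180.0, -0.0, 80.6]
ft_force: [-0.3, 0.1, -2.0]
finger_gap: 26.8
```

{"op": "arm_command", "data": {"plan": [{"jaw":0.9,"dx":0,"dy":0,"dz":0.7,"wx":0,"wy":0,"wz":0},{"jaw":0.9,"dx":0,"dy":0,"dz":0.7,"wx":0,"wy":0,"wz":0}]}}

```text
time: 11.1
tool_pos: [562.6, 100.9, 246.0]
tcp_rot: [180.0, -0.0, 80.6]
ft_force: [0.9, -0.4, 0.5]
finger_gap: 27.0
```

{"op": "arm_command", "data": {"plan": [{"jaw":0.6,"dx":0,"dy":0,"dz":0.4,"wx":0,"wy":0,"wz":0},{"jaw":0.5,"dx":0,"dy":0,"dz":0.4,"wx":0,"wy":0,"wz":0},{"jaw":0.3,"dx":0,"dy":0,"dz":0.4,"wx":0,"wy":0,"wz":0},{"jaw":0.15,"dx":0,"dy":0,"dz":0.4,"wx":0,"wy":0,"wz":0},{"jaw":0.15,"dx":0,"dy":0,"dz":0.4,"wx":0,"wy":0,"wz":0},{"jaw":0.15,"dx":0,"dy":0,"dz":-10,"wx":0,"wy":0,"wz":0},{"jaw":0.15,"dx":0,"dy":0,"dz":-40,"wx":0,"wy":0,"wz":0},{"jaw":0.15,"dx":0,"dy":0,"dz":-75,"wx":0,"wy":0,"wz":0},{"jaw":0.15,"dx":0,"dy":0,"dz":-90,"wx":0,"wy":0,"wz":0}]}}

```text
time: 12.0
tool_pos: [563.5, 101.0, 340.5]
tcp_rot: [179.7, -0.1, 80.6]
ft_force: [0.4, 0.7, 1.0]
finger_gap: 72.4
```

```bash
python3 go.py 481 13.7 340 80.6
python3 - <<'E'
from h import *
a=snapshot("scene")
crop(a,"g6s",(210,130,110,100),6)
print(pinpoint("scene","bottle_center")[:3],pinpoint("scene","fin")[:2])
E
```

```text
t 12.0 pos [563.5 101.  340.5] [ 1.7968e+02 -8.0000e-02  8.0610e+01] F [0.42 0.7  0.95] gap 72.4 j [ 5.   5.3 94.4 -0.  80.  14.4]
d [-99.6 -67.1  -0. ] w [ 0.006 -0.001  0.   ]
[{'pixel': [284.3, 186.7], 'score': 0.88}] [{'pixel': [251.2, 178.7], 'score': 0.91}, {'pixel': [184.5, 195.4], 'score': 0.32}]
```

View pics/g6s.png

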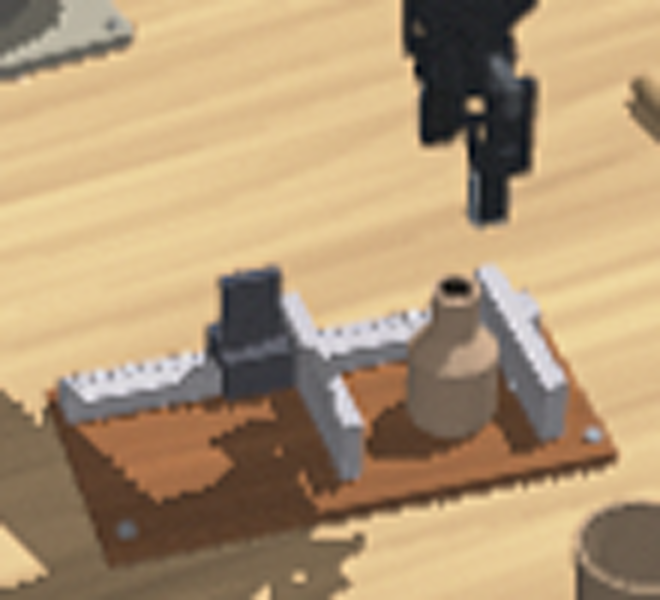

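Run:
```python
from h import *
a=snapshot("scene");b=snapshot("top")
print(proj(a,[562.5,101,102]),455/6+210-.42,288/6+130-.42)
# fin top quad projected for candidate
th=np.radians(-9.39);c,s=np.cos(th),np.sin(th)
for F in ((481,13.7),):
  for cam,o,k,n in ((a,(230,165,60,50),12,"f1s"),(b,(220,190,60,50),12,"f1t")):
    l,t,w,h=o
    im=cv2.resize(cam["pixels"][t:t+h,l:l+w,::-1],(w*k,h*k),interpolation=cv2.INTER_CUBIC).copy()
    for z in (87,42.5):
      hx,hy=(5,18) if z==87 else (20,22)
      Q=[(F[0]+c*u-s*v,F[1]+s*u+c*v,z) for u,v in ((-hx,-hy),(hx,-hy),(hx,hy),(-hx,hy))]
      cv2.polylines(im,[((proj(cam,np.array(Q))-[l,t]+.5)*k).astype(np.int32)],True,(0,255,0),1)
    cv2.imwrite(f"pics/{n}.png",im)
```

```text
[[285.02837089 177.15564561]] 285.4133333333333 177.58
```

View pics/f1s.png

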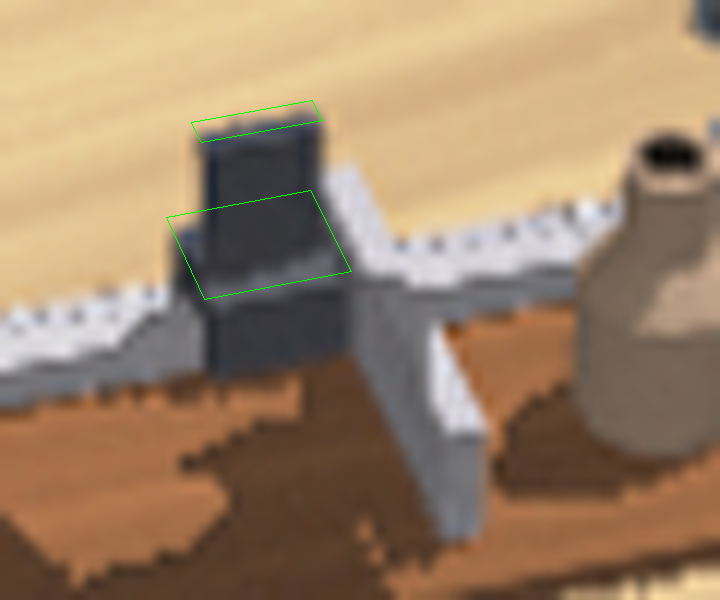

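View pics/f1t.png

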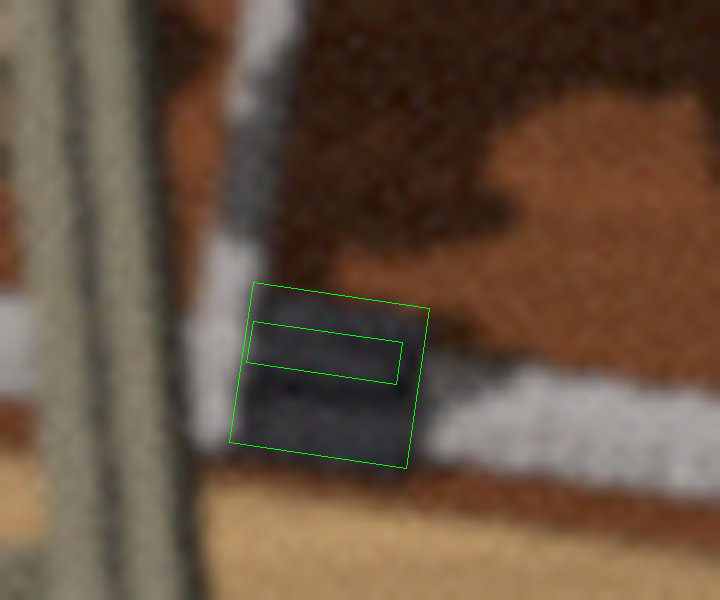

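{"op": "arm_command", "data": {"plan": [{"jaw":0.45,"dx":-35,"dy":-23,"dz":0,"wx":0,"wy":0,"wz":0},{"jaw":0.45,"dx":-70,"dy":-46,"dz":0,"wx":0,"wy":0,"wz":0},{"jaw":0.45,"dx":-99.7,"dy":-66,"dz":10,"wx":0,"wy":0,"wz":0},{"jaw":0.45,"dx":-99.7,"dy":-66,"dz":40,"wx":0,"wy":0,"wz":0},{"jaw":0.45,"dx":-99.7,"dy":-66,"dz":60,"wx":0,"wy":0,"wz":0},{"jaw":0.45,"dx":-99.7,"dy":-66,"dz":70,"wx":0,"wy":0,"wz":0},{"jaw":0.45,"dx":-99.7,"dy":-66,"dz":70,"wx":0,"wy":0,"wz":0}]}}

```text
time: 12.95
tool_pos: [479.8, 13.5, 263.0]
tcp_rot: [-179.7, 0.0, 80.6]
ft_force: [-0.5, -0.3, 1.0]
finger_gap: 46.7
```

```bash
python3 go.py 482 13.5 228 80.6
python3 - <<'E'
from h import *
a=snapshot("scene");b=snapshot("top")
crop(a,"g7s",(220,130,90,80),7)
crop(b,"g7t",(190,170,90,80),7)
E
```

```text
t 12.95 pos [479.8  13.5 263. ] [-1.7969e+02  3.0000e-02  8.0600e+01] F [-0.46 -0.33  0.97] gap 46.7 j [ -4.5  -4.3 112.6   0.   72.1   4.9]
d [ 0.4  2.4 35. ] w [-0.005  0.     0.   ]
```

View pics/g7s.png

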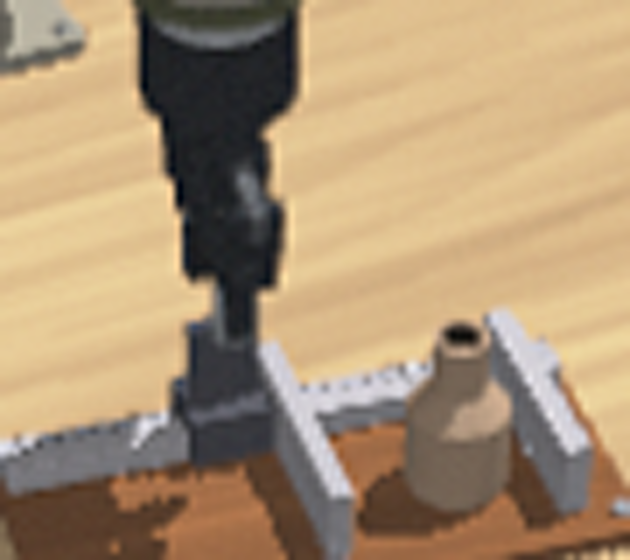

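View pics/g7t.png

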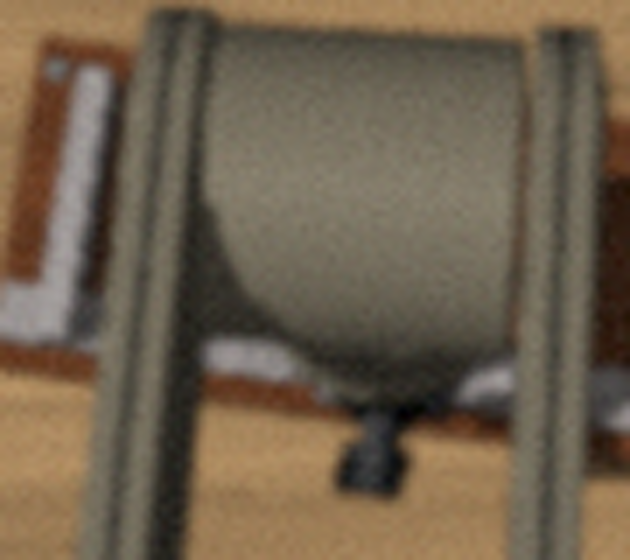

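Aligned with the fin. Descend with a small lateral correction, then close.

{"op": "arm_command", "data": {"plan": [{"jaw":0.45,"dx":0.5,"dy":1.5,"dz":6,"wx":0,"wy":0,"wz":0},{"jaw":0.45,"dx":0.5,"dy":1.5,"dz":15,"wx":0,"wy":0,"wz":0},{"jaw":0.45,"dx":0.5,"dy":1.5,"dz":25,"wx":0,"wy":0,"wz":0},{"jaw":0.45,"dx":0.5,"dy":1.5,"dz":32,"wx":0,"wy":0,"wz":0},{"jaw":0.45,"dx":0.5,"dy":1.5,"dz":32,"wx":0,"wy":0,"wz":0},{"jaw":0.45,"dx":0.5,"dy":1.5,"dz":32,"wx":0,"wy":0,"wz":0}]}}

```text
time: 13.65
tool_pos: [482.5, 13.6, 233.5]
tcp_rot: [-180.0, 0.0, 80.6]
ft_force: [1.2, -0.1, 0.3]
finger_gap: 46.7
```

{"op": "arm_command", "data": {"plan": [{"jaw":0.65,"dx":0,"dy":0,"dz":0,"wx":0,"wy":0,"wz":0},{"jaw":0.75,"dx":0,"dy":0,"dz":0,"wx":0,"wy":0,"wz":0},{"jaw":0.82,"dx":0,"dy":0,"dz":0,"wx":0,"wy":0,"wz":0},{"jaw":0.86,"dx":0,"dy":0,"dz":0,"wx":0,"wy":0,"wz":0},{"jaw":0.9,"dx":0,"dy":0,"dz":0,"wx":0,"wy":0,"wz":0},{"jaw":0.95,"dx":0,"dy":0,"dz":0,"wx":0,"wy":0,"wz":0},{"jaw":1,"dx":0,"dy":0,"dz":0,"wx":0,"wy":0,"wz":0},{"jaw":1,"dx":0,"dy":0,"dz":0,"wx":0,"wy":0,"wz":0}], "squeeze": 20}}

```text
time: 14.45
tool_pos: [481.9, 13.7, 233.9]
tcp_rot: [-179.9, 0.0, 80.6]
ft_force: [-9.3, 0.8, 7.0]
finger_gap: 9.7
```

```bash
python3 go.py 482 13.5 228 80.6
```

```text
t 14.45 pos [481.9  13.7 233.9] [-1.7985e+02  1.0000e-02  8.0600e+01] F [-9.27  0.85  7.03] gap 9.7 j [ -4.5  -1.8 113.5   0.   68.5   4.9]
d [-0.2  0.1  5.9] w [-0.003  0.     0.   ]
```

{"op": "arm_command", "data": {"plan": [{"jaw":1,"dx":0,"dy":-0.6,"dz":-0.4,"wx":0,"wy":0,"wz":0},{"jaw":1,"dx":0,"dy":-0.6,"dz":-0.4,"wx":0,"wy":0,"wz":0}]}}

```text
time: 14.65
tool_pos: [481.6, 13.8, 234.0]
tcp_rot: [-179.9, 0.0, 80.6]
ft_force: [-5.1, 0.3, 1.8]
finger_gap: 9.7
```

{"op": "arm_command", "data": {"plan": [{"jaw":1,"dx":1,"dy":-0.6,"dz":0,"wx":0,"wy":0,"wz":0},{"jaw":1,"dx":3,"dy":-0.6,"dz":0,"wx":0,"wy":0,"wz":0},{"jaw":1,"dx":6,"dy":-0.6,"dz":0,"wx":0,"wy":0,"wz":0},{"jaw":1,"dx":9,"dy":-0.6,"dz":0,"wx":0,"wy":0,"wz":0},{"jaw":1,"dx":12,"dy":-0.6,"dz":0,"wx":0,"wy":0,"wz":0},{"jaw":1,"dx":15,"dy":-0.6,"dz":0,"wx":0,"wy":0,"wz":0},{"jaw":1,"dx":18,"dy":-0.6,"dz":0,"wx":0,"wy":0,"wz":0},{"jaw":1,"dx":20,"dy":-0.6,"dz":0,"wx":0,"wy":0,"wz":0}]}}

```text
time: 15.45
tool_pos: [484.7, 33.8, 234.0]
tcp_rot: [-180.0, -0.0, 80.6]
ft_force: [-0.1, -2.2, -4.0]
finger_gap: 9.7
```

{"op": "arm_command", "data": {"plan": [{"jaw":1,"dx":2,"dy":0,"dz":0,"wx":0,"wy":0,"wz":0},{"jaw":1,"dx":4,"dy":0,"dz":0,"wx":0,"wy":0,"wz":0},{"jaw":1,"dx":6,"dy":0,"dz":0,"wx":0,"wy":0,"wz":0},{"jaw":1,"dx":8,"dy":0,"dz":0,"wx":0,"wy":0,"wz":0},{"jaw":1,"dx":10,"dy":0,"dz":0,"wx":0,"wy":0,"wz":0},{"jaw":1,"dx":12,"dy":0,"dz":0,"wx":0,"wy":0,"wz":0},{"jaw":1,"dx":13,"dy":0,"dz":0,"wx":0,"wy":0,"wz":0}]}}

```text
time: 16.15
tool_pos: [486.9, 46.5, 234.1]
tcp_rot: [-180.0, -0.0, 80.6]
ft_force: [1.4, -2.1, -8.5]
finger_gap: 9.7
```

```bash
python3 go.py 482 13.5 234 80.6
python3 - <<'E'
from h import *
a=snapshot("scene");b=snapshot("top")
crop(a,"g8s",(220,130,100,90),7)
E
```

```text
t 16.15 pos [486.9  46.5 234.1] [-180.     -0.     80.61] F [ 1.39 -2.15 -8.46] gap 9.7 j [ -0.6  -0.8 112.5   0.   68.3   8.8]
d [-33.4   0.6   0.1] w [-0. -0.  0.]
```

View pics/g8s.png

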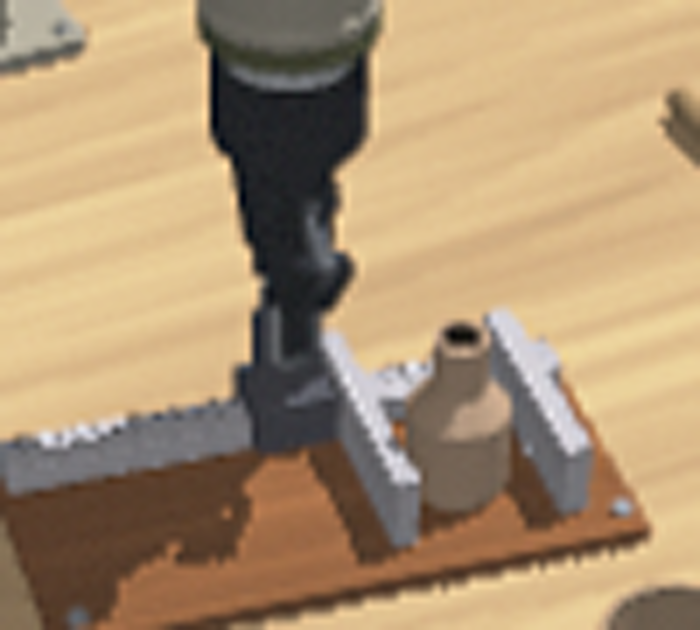

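{"op": "arm_command", "data": {"plan": [{"jaw":1,"dx":1.5,"dy":0,"dz":0.4,"wx":0,"wy":0,"wz":0},{"jaw":1,"dx":3,"dy":0,"dz":0.8,"wx":0,"wy":0,"wz":0},{"jaw":1,"dx":4.5,"dy":0,"dz":0.8,"wx":0,"wy":0,"wz":0},{"jaw":1,"dx":6,"dy":0,"dz":0.8,"wx":0,"wy":0,"wz":0},{"jaw":1,"dx":7,"dy":0,"dz":0.8,"wx":0,"wy":0,"wz":0},{"jaw":1,"dx":8,"dy":0,"dz":0.8,"wx":0,"wy":0,"wz":0},{"jaw":1,"dx":9,"dy":0,"dz":0.8,"wx":0,"wy":0,"wz":0},{"jaw":1,"dx":10,"dy":0,"dz":0.8,"wx":0,"wy":0,"wz":0},{"jaw":1,"dx":11,"dy":0,"dz":0.8,"wx":0,"wy":0,"wz":0},{"jaw":1,"dx":12,"dy":0,"dz":0.8,"wx":0,"wy":0,"wz":0}]}}

```text
time: 17.25
tool_pos: [488.9, 58.3, 233.9]
tcp_rot: [180.0, 0.0, 80.6]
ft_force: [-6.0, -1.7, 4.2]
finger_gap: 9.3
```

{"op": "arm_command", "data": {"plan": [{"jaw":1,"dx":1,"dy":0,"dz":0,"wx":0,"wy":0,"wz":0},{"jaw":1,"dx":2,"dy":0,"dz":0,"wx":0,"wy":0,"wz":0},{"jaw":1,"dx":3,"dy":0,"dz":0,"wx":0,"wy":0,"wz":0}]}}

```text
time: 17.55
tool_pos: [489.4, 61.2, 234.0]
tcp_rot: [180.0, 0.0, 80.6]
ft_force: [-5.0, -1.6, 4.9]
finger_gap: 9.8
```

```bash
python3 go.py 482 13.5 234 80.6
python3 - <<'E'
from h import *
a=snapshot("scene");b=snapshot("top")
crop(a,"g9s",(240,150,80,70),9)
E
```

```text
t 17.55 pos [489.4  61.2 234. ] [179.99   0.    80.61] F [-4.99 -1.6   4.93] gap 9.8 j [ 1.200e+00 -1.000e-01  1.118e+02 -0.000e+00  6.830e+01  1.060e+01]
d [-48.3   0.5  -0. ] w [0. 0. 0.]
```

View pics/g9s.png

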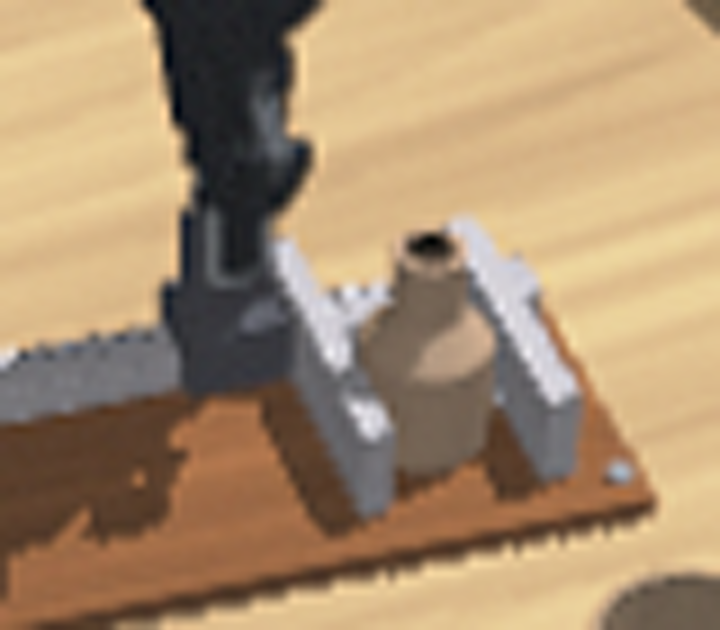

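{"op": "arm_command", "data": {"plan": [{"jaw":1,"dx":1,"dy":-0.3,"dz":-0.3,"wx":0,"wy":0,"wz":0},{"jaw":1,"dx":2,"dy":-0.3,"dz":-0.3,"wx":0,"wy":0,"wz":0},{"jaw":1,"dx":3,"dy":-0.3,"dz":-0.3,"wx":0,"wy":0,"wz":0}]}}

```text
time: 17.95
tool_pos: [489.8, 64.2, 234.0]
tcp_rot: [180.0, -0.0, 80.6]
ft_force: [-2.3, -2.7, 1.1]
finger_gap: 9.9
```

{"op": "arm_command", "data": {"plan": [{"jaw":1,"dx":0.7,"dy":0,"dz":0,"wx":0,"wy":0,"wz":0},{"jaw":1,"dx":1.4,"dy":0,"dz":0,"wx":0,"wy":0,"wz":0}]}}

```text
time: 18.15
tool_pos: [490.0, 65.6, 234.0]
tcp_rot: [180.0, -0.0, 80.6]
ft_force: [-1.4, -2.4, 2.0]
finger_gap: 9.4
```

{"op": "arm_command", "data": {"plan": [{"jaw":1,"dx":0.7,"dy":0,"dz":0,"wx":0,"wy":0,"wz":0},{"jaw":1,"dx":1.4,"dy":0,"dz":0,"wx":0,"wy":0,"wz":0}]}}

```text
time: 18.35
tool_pos: [490.2, 66.9, 234.0]
tcp_rot: [180.0, -0.0, 80.6]
ft_force: [-1.0, -2.4, 3.5]
finger_gap: 9.6
```

```bash
python3 go.py 482 13.5 234 80.6
python3 - <<'E'
from h import *
a=snapshot("scene");b=snapshot("top")
crop(a,"g10s",(240,150,80,70),9)
E
```

```text
t 18.35 pos [490.2  66.9 234. ] [179.96  -0.    80.6 ] F [-0.99 -2.43  3.48] gap 9.6 j [ 1.800e+00  1.000e-01  1.116e+02 -0.000e+00  6.830e+01  1.120e+01]
d [-54.1   0.6  -0. ] w [ 0.001 -0.     0.   ]
```

View pics/g10s.png

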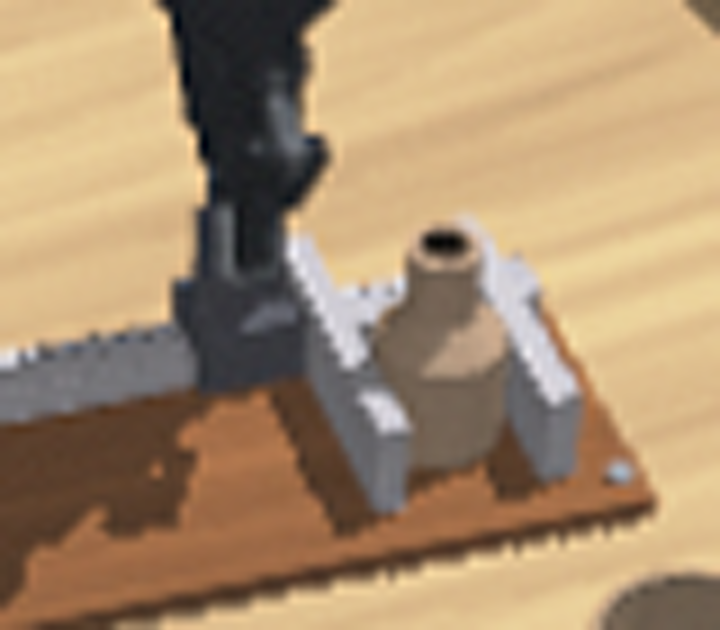

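{"op": "arm_command", "data": {"plan": [{"jaw":1,"dx":0.7,"dy":0,"dz":0,"wx":0,"wy":0,"wz":0},{"jaw":1,"dx":1.4,"dy":0,"dz":0,"wx":0,"wy":0,"wz":0}]}}

```text
time: 18.65
tool_pos: [490.4, 68.3, 234.0]
tcp_rot: [180.0, -0.0, 80.6]
ft_force: [-0.3, -3.0, 3.7]
finger_gap: 9.7
```

{"op": "arm_command", "data": {"plan": [{"jaw":1,"dx":0.6,"dy":0,"dz":0,"wx":0,"wy":0,"wz":0},{"jaw":1,"dx":1.2,"dy":0,"dz":0,"wx":0,"wy":0,"wz":0}]}}

```text
time: 18.85
tool_pos: [490.6, 69.5, 233.9]
tcp_rot: [180.0, -0.0, 80.6]
ft_force: [0.1, -3.4, 5.2]
finger_gap: 9.8
```

```bash
python3 go.py 482 13.5 234 80.6
python3 - <<'E'
from h import *
a=snapshot("scene");b=snapshot("top")
crop(a,"g11s",(240,150,80,70),9)
E
```

```text
t 18.85 pos [490.6  69.5 233.9] [179.96  -0.    80.6 ] F [ 0.07 -3.44  5.21] gap 9.8 j [  2.1   0.2 111.5  -0.   68.3  11.5]
d [-56.6   0.6  -0.1] w [ 0.001 -0.     0.   ]
```

View pics/g11s.png

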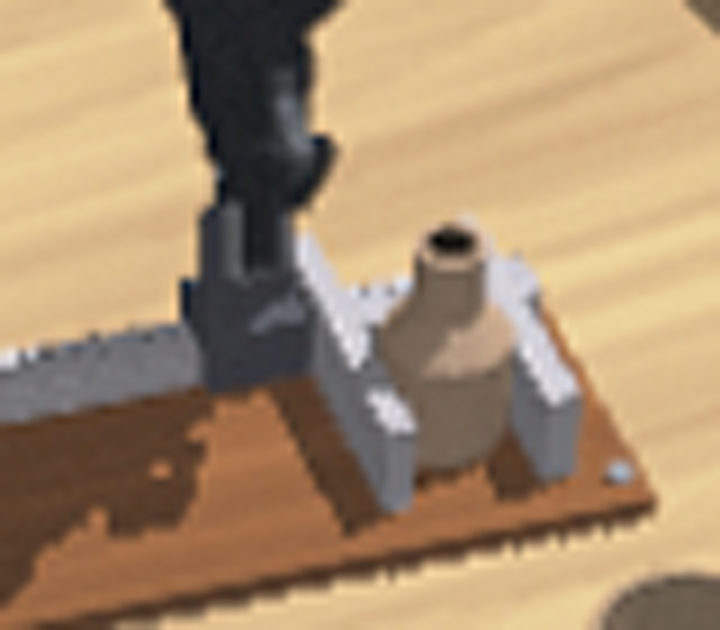

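{"op": "arm_command", "data": {"plan": [{"jaw":1,"dx":0.5,"dy":0,"dz":-0.2,"wx":0,"wy":0,"wz":0},{"jaw":1,"dx":0.9,"dy":0,"dz":-0.2,"wx":0,"wy":0,"wz":0},{"jaw":1,"dx":0.9,"dy":0,"dz":-0.2,"wx":0,"wy":0,"wz":0}]}}

```text
time: 19.25
tool_pos: [490.7, 70.3, 234.0]
tcp_rot: [180.0, 0.0, 80.6]
ft_force: [2.6, -4.0, 2.3]
finger_gap: 9.8
```

Run:
```python
from h import *
f=[]
for i in range(3):
    a=snapshot("scene"); s=sense(); f.append(s["ft_force"])
crop(a,"g12s",(240,150,80,70),9)
print(np.round(f,2),np.mean(f,0)@[.163,.987,0],s["tool_pos"],s["time"])
```

```text
[[ 4.13 -2.34  2.05]
 [ 3.86 -4.13  1.27]
 [ 4.36 -4.54  2.4 ]] -2.9508163245676764 [490.70369955  70.29968766 233.96597801] 19.4
```

View pics/g12s.png

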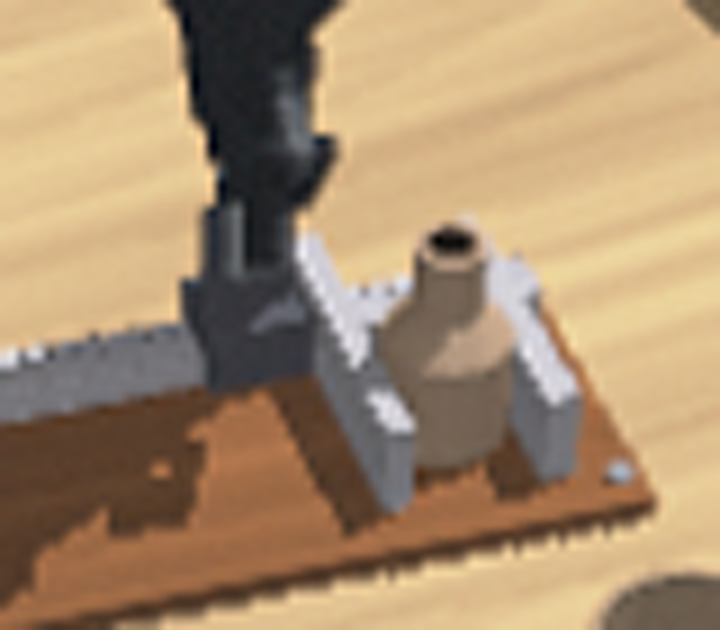

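{"op": "arm_command", "data": {"plan": [{"jaw":1,"dx":0.5,"dy":0.2,"dz":0,"wx":0,"wy":0,"wz":0},{"jaw":1,"dx":0.5,"dy":0.2,"dz":0,"wx":0,"wy":0,"wz":0},{"jaw":1,"dx":0.5,"dy":0.2,"dz":0,"wx":0,"wy":0,"wz":0},{"jaw":1,"dx":0.5,"dy":0.2,"dz":0,"wx":0,"wy":0,"wz":0}]}}

```text
time: 19.8
tool_pos: [490.9, 70.7, 234.0]
tcp_rot: [180.0, 0.0, 80.6]
ft_force: [1.7, -4.2, 2.5]
finger_gap: 9.6
```

Run:
```python
from h import *
f=[];w=[]
for i in range(4):
    a=snapshot("scene"); s=sense(); f.append(s["ft_force"]);w.append(s["wrist_torque"])
b=snapshot("top")
crop(a,"g13s",(240,150,80,70),9);crop(b,"g13t",(180,165,100,80),7)
print(np.round(f,2),np.mean(f,0)@[.163,.987,0],np.mean(w,0),s["tool_pos"],s["time"])
for n in("fixed_jaw","jaw_face","bottle_center"):print(n,pinpoint("scene",n)[:2])
```

```text
[[ 2.46 -4.52  3.28]
 [ 2.7  -5.11  3.44]
 [ 2.1  -4.19  2.86]
 [ 2.22 -3.98  2.84]] -4.003502226807724 [-0.74067202 -0.42639545 -0.14053208] [490.877532    70.73042918 233.98273401] 20.0
fixed_jaw [{'pixel': [298.4, 192.5], 'score': 0.53}]
jaw_face [{'pixel': [279.7, 196.5], 'score': 0.59}, {'pixel': [295.1, 191.6], 'score': 0.36}]
bottle_center [{'pixel': [180.8, 214.0], 'score': 0.79}]
```

View pics/g13s.png

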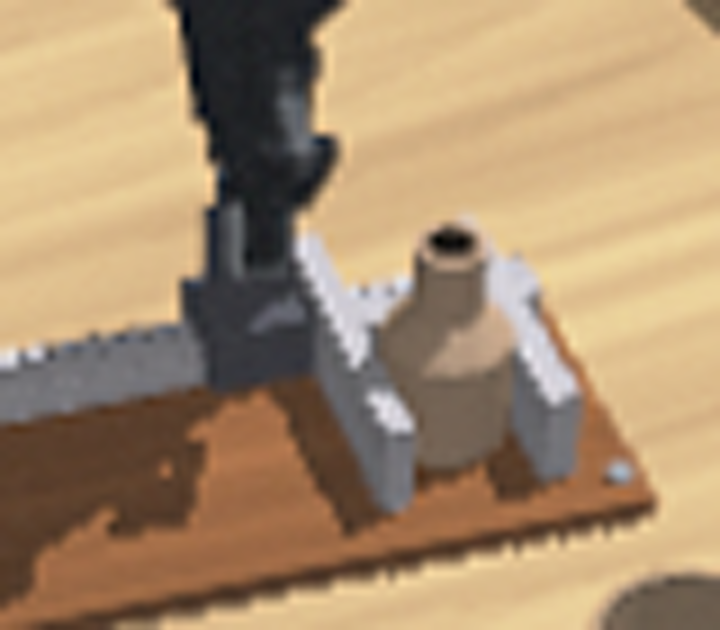

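View pics/g13t.png

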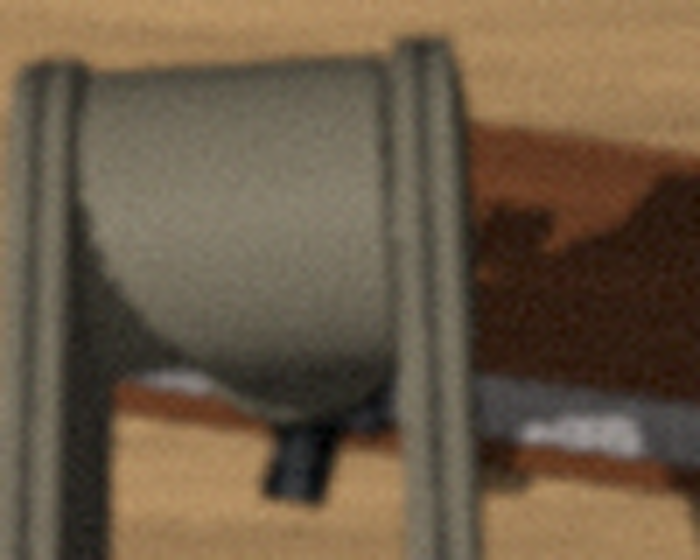

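{"op": "arm_command", "data": {"plan": [{"jaw":0.8,"dx":0,"dy":0,"dz":0,"wx":0,"wy":0,"wz":0},{"jaw":0.65,"dx":0,"dy":0,"dz":0,"wx":0,"wy":0,"wz":0},{"jaw":0.5,"dx":0,"dy":0,"dz":0,"wx":0,"wy":0,"wz":0},{"jaw":0.45,"dx":0,"dy":0,"dz":0,"wx":0,"wy":0,"wz":0},{"jaw":0.45,"dx":0,"dy":0,"dz":-5,"wx":0,"wy":0,"wz":0},{"jaw":0.45,"dx":0,"dy":0,"dz":-25,"wx":0,"wy":0,"wz":0},{"jaw":0.45,"dx":0,"dy":0,"dz":-60,"wx":0,"wy":0,"wz":0},{"jaw":0.45,"dx":0,"dy":0,"dz":-100,"wx":0,"wy":0,"wz":0},{"jaw":0.45,"dx":-50,"dy":-10,"dz":-120,"wx":0,"wy":0,"wz":0},{"jaw":0.45,"dx":-100,"dy":-20,"dz":-120,"wx":0,"wy":0,"wz":0},{"jaw":0.45,"dx":-150,"dy":-30,"dz":-120,"wx":0,"wy":0,"wz":0},{"jaw":0.45,"dx":-200,"dy":-30,"dz":-120,"wx":0,"wy":0,"wz":0}]}}

```text
time: 21.4
tool_pos: [428.5, -116.5, 354.8]
tcp_rot: [179.9, 0.0, 80.7]
ft_force: [1.7, -0.1, -0.2]
finger_gap: 46.6
```

{"op": "arm_command", "data": {"plan": [{"jaw":0.45,"dx":-20,"dy":0,"dz":0,"wx":0,"wy":0,"wz":0},{"jaw":0.45,"dx":-20,"dy":0,"dz":0,"wx":0,"wy":0,"wz":0},{"jaw":0.45,"dx":-20,"dy":0,"dz":0,"wx":0,"wy":0,"wz":0}]}}

```text
time: 21.7
tool_pos: [426.4, -135.2, 354.1]
tcp_rot: [180.0, -0.0, 80.5]
ft_force: [-0.1, 0.9, 0.5]
finger_gap: 46.9
```

Run:
```python
from h import *
a=snapshot("scene");b=snapshot("top");print(sense()["tool_pos"],sense()["time"])
crop(a,"g14s",(220,150,100,75),8);crop(b,"g14t",(180,165,100,75),8)
cv2.imwrite("pics/full.png",cv2.resize(a["pixels"][:,:,::-1],(800,600)))
```

```text
[ 426.67242999 -134.21636931  353.96853325] 21.8
```

View pics/g14s.png

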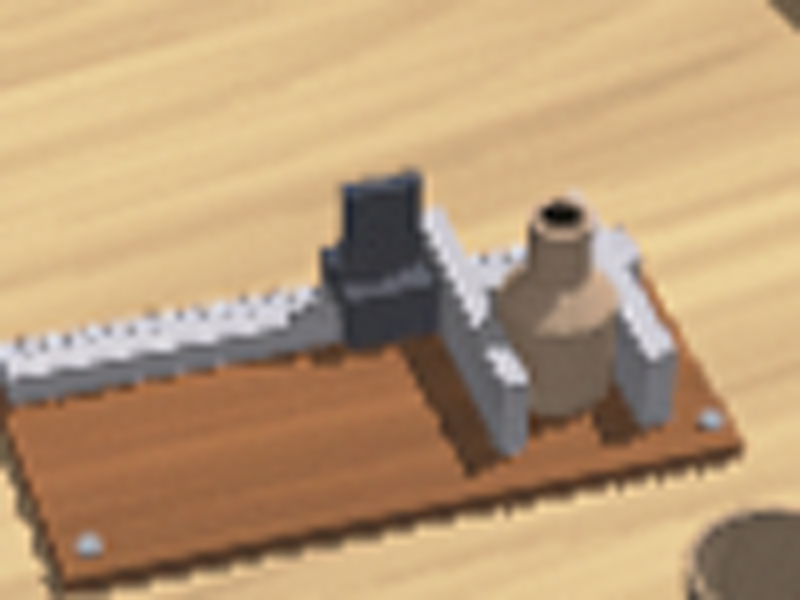

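View pics/g14t.png

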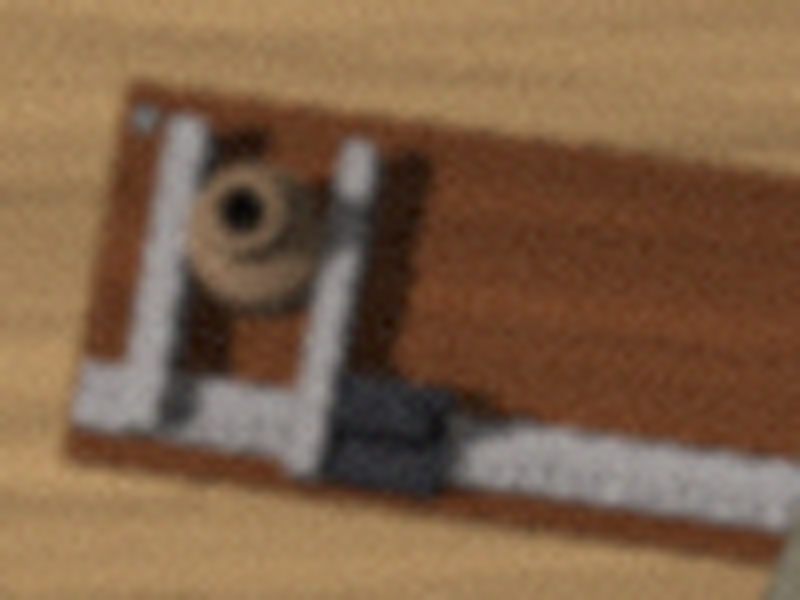

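View pics/full.png

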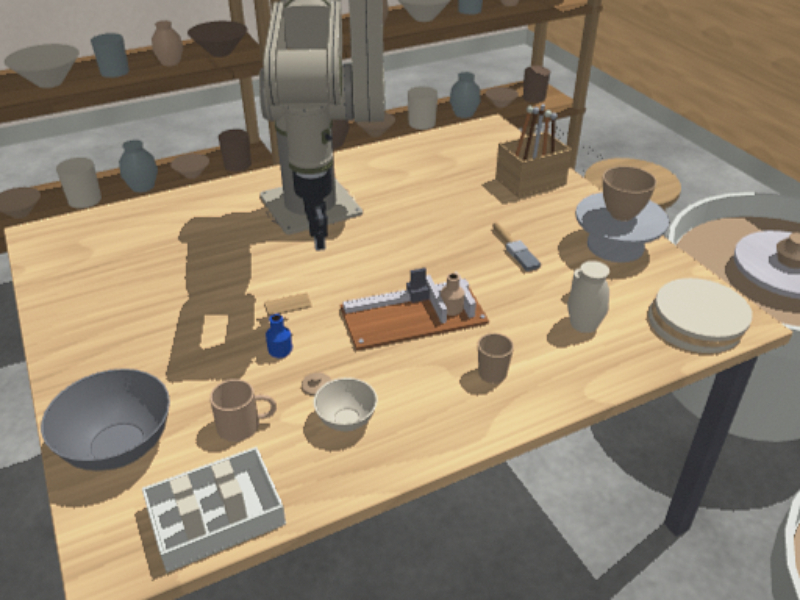

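Run:
```python
from h import *
b=snapshot("top");old=np.load("s0.npz")["b"]
def line(im,c0,c1,r0,r1,tag):
    g=im.astype(float); 
    # blue channel separates grey metal from brown
    w=np.clip(g[...,2]-75,0,60)
    pts=[]
    for r in range(r0,r1):
        c=np.arange(c0(r),c1(r)); ww=w[r,c]
        if ww.sum()>60: pts.append((r,(c*ww).sum()/ww.sum()))
    pts=np.array(pts); A=np.polyfit(pts[:,0],pts[:,1],1)
    A=np.polyfit(*pts[abs(np.polyval(A,pts[:,0])-pts[:,1])<.6].T,1)
    print(tag,"slope",A[0].round(4),len(pts))
    P=[onz(b,(np.polyval(A,r),r),52) for r in (r0,r1)]
    d=P[0]-P[1]; print("  deg",np.degrees(np.arctan2(d[1],d[0])).round(2)); return P
# fixed: col from ~203 at r180 -> ~198.5 at r215
fx=lambda o:(lambda r:int(203.2-(r-180)*.135+o))
Fo=line(old,fx(-5),fx(6),181,209,"fixed old");Fn=line(b["pixels"],fx(-5),fx(5),181,209,"fixed new")
Mo=line(old,lambda r:int(243-(r-186)*.135-5),lambda r:int(243-(r-186)*.135+6),187,211,"mov old")
mv=lambda r:224.5-(r-183)*.16
Mn=line(b["pixels"],lambda r:int(mv(r)-4),lambda r:int(mv(r)+6),184,212,"mov new")
u=np.array([.163,.987,0])
for n,F,M in(("old",Fo,Mo),("new",Fn,Mn)):
    f=np.mean(F,0);m=np.mean(M,0); 
    # distance along u between mid-lines evaluated near the beam end
    print(n,"faces gap mid",((f-m)@u-7-6).round(1),"at far ends",((F[1]-M[1])@u-13).round(1),((F[0]-M[0])@u-13).round(1))
```

```text
fixed old slope -0.1766 28
  deg -9.82
fixed new slope -0.1783 28
  deg -9.91
mov old slope -0.157 24
  deg -9.67
mov new slope -0.1929 22
  deg -11.22
old faces gap mid 107.3 at far ends 107.5 107.2
new faces gap mid 51.1 at far ends 50.2 52.1
```

```bash
python3 -c "
from bench import *
print(hand_in())"
```

```text
the job is handed in; nothing more can be done
None
```

I stood the clay bottle upright on the caliper's board, let go, and slid the moving jaw in by its fin until it was lightly held. I then released the fin and handed the job in at about 22 s. The hand-in gave no verdict.

**Last checks:**
- **Contact:** the bottle stopped moving against the fixed jaw. The steady force on the fin, about 4 N, means roughly 2 N on the bottle after the 2 N it takes to slide the carriage.
- **Gap and tilt:** in the final overhead picture the jaw gap is about 50–52 mm. The moving jaw is tilted by about 0.027 rad, inside the 0.05 limit.
- **Bottle and bystanders:** the bottle stands upright between the jaws. In the last scene picture nothing else on the bench appears to have moved; I did not measure this.

**Disagreements:**
- The initial gap estimated from the pictures, less the distance the carriage travelled, gives about 48 mm. I put the roughly 2–3 mm difference down to the error in the initial estimate.
- One late force average read about 3 N against the later 4 N, because the readings were noisy.
- With the gripper partly hiding the bottle, the network once reported the blue look-alike as the bottle. I ignored that.

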